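# Load the laminating platen from the parts drawer

### The arm

A 7-joint arm with a two-finger parallel gripper is mounted at the origin on the work surface. World frame = base frame: x ahead of the robot, y to its left, z up, the work surface at z = 0. Lengths are in m, angles in rad, forces in N, time in s.
With the tool pointing down it reaches from about 0.4 to 0.875 m from the base axis. Payload 19.3 kg.
Tool frame: the origin (TCP) lies on the centre line of the jaws, within the pads' length; the fingertips stand 11 mm ahead of it and the grasp point (between the pads) lies 8 mm behind it; y points along the fingers, x is the direction in which the jaws open and shut, and the axes are right-handed (so a half turn about y gives the same grasp; the last joint's range is limited). The gripper opens to 85 mm and grips with 20 to 120 N. Pads are 22 mm wide; open, the fingers measure 114 mm over their backs; the gripper's body (76 mm by 85 mm) begins 54 mm behind the grasp point. The pads swing forward as they close: fully open they stand 13 mm farther back than shut.
Start: joints at [1.157, 0.521, -0.036, 1.599, 0.021, 1.021, -0.113], TCP at [0.211, -0.588, 0.242] pointing down, gripper open.
Joint ranges: [-2.91, 2.91], [-0.3, 2.13], [-1.5, 1.42], [0.17, 2.43], [-1.26, 4.41], [0.16, 1.93], [-2.52, 2.52]. Speed limits (rad/s): [1.89, 1.89, 2.39, 2.39, 3.01, 3.01, 3.01].

### API

Orientations are given as [roll, pitch, yaw] about the fixed x, y, z axes, in that order (R = Rz(yaw) Ry(pitch) Rx(roll)).
In Python, from workcell import monitor, cams, bot gives the robot as it stands.
- The arm moves only by the tool send_rows, never from a script. Its argument "series" is text: rows parted by semicolons, each of 7 numbers parted by spaces: the turn, a rotation vector about the tool's x, y, z in rad, then the shift along the tool's x, y, z in mm, then the opening, from 0 (shut) to 1 (fully open). In form: ax ay az tx ty tz claw; .... A call has 1 to 20 rows; each row is the pose to reach, as a shift and turn from the pose commanded when the call began, along the tool's axes at that moment; what a row does not reach only later rows make up. A row lasts 1/12 s, in which the tool goes at most 41.7 mm and 7.16 degrees, less where a joint would pass 70% of its speed; a pose out of reach is approached as far as the arm can. A call with a gripper value outside its range is refused whole. The fingers move at their own pace and stop on an object; "force" is the grip in N (left out, the last holds). Time passes only in rows, so rows that repeat a pose let the fingers close. It gives the time, the measured TCP pose, the force and the opening at its end, in the units of the state.
- monitor.observe(): the state, without advancing time (a new reading comes with each control period).
- cams.grab_frame(name): name is "scene" or "top"; returns the picture (420x560x3 uint8, red, green, blue); there is no depth.
- cams.get_calibration(name): a dict with "mtx" (3x3 intrinsics, pixels), "origin" and "attitude" of the camera in the world. Camera axes: x right, y down, z forward; pixel columns grow to the right and rows downward; lengths in m; the calibration is good to about 2 mm. A picture is of the moment at which its call begins. get_calibration takes no time and is no camera call.
- bot.job_done(): hands the job in, once; it reports no verdict.
The state is a dict: "clock": time; "qpos": joint angles; "qd": joint speeds; "joint_efforts": joint torques, N m; "position": TCP position; "tool_rot": TCP orientation; "force": force on the tool from outside, world axes, zero at the start; "moment": the same for the moment, N m; "grip_width": finger opening in m.
Only numpy, scipy, OpenCV 4.12 (cv2) and the standard library are available. Lean on these libraries where they do the work, as an engineer would, in place of code of your own. Each camera call takes 0.05 s, during which the arm holds its last target.

### The job

Pull the parts drawer right out to its stop, then take out every carrier and lay it flat on the copper platen at the stops of its own colour, pushed home so that its end and its long side touch both stop bars. When all are home push the drawer fully shut, and then throw the vacuum lever right over to its other side. Leave the carriers home and do not shift the other things on the table.

Things in the scene. Friction and masses are not known exactly. Their poses are not given: they have to be found in the camera images.
- cab_drawer0 (a joint): the one drawer of the low grey parts cabinet (cabinet 208 deep x 360 wide x 95 mm high, standing on the table, its white drawer front looking to the middle of the table). Value: how far it is out, in m; 0 shut flush, 0.140 out at its stop. It takes 2 to 4 N to move.
- cab_drawer0_handle (a point): middle of the drawer's handle, a dark bar about 10 mm thick and 120 mm long, level, parallel to the drawer front, 35 mm off that front and 38 mm below the cabinet's top (57 mm above the table). The point's x axis points into the cabinet: the drawer slides out along its -x. The handle's bar runs along its y.
- cab: the cabinet (fixed). Origin: centre of its underside; x axis points from its front to its back, front face 104 mm from the origin on the -x side. The drawer's inside is 163 mm (x) x 318 mm (y), its floor 22 mm above the table, its walls 57 mm high; when out at the stop, 134 mm of the inside length is clear of the cabinet.
- platen: copper-coloured flat laminating platen (fixed), 210 (x) x 480 (y) x 20 mm high, its top free of lips. Origin: centre of its underside.
- carrier_red: red carrier (may be absent): aluminium plate 90 (x) x 64 (y) x 8 mm with an upright red grip rib on its middle, 50 long (x), 14 wide (y), 26 mm high above the plate, so 34 mm in all; 0.2 kg. Origin: centre of its underside, z up; it is the same after a half turn. Lies flat in the drawer at the start, beside the others in any order.
- stops_red: red L of two bars 14 mm high, 10 thick, fixed on the platen. Origin: inner corner of the L on the platen's top. End bar: inner face x = 0, from y 5 to 59 mm, on the +x side. Side bar: inner face y = 0, from x -15 to -85 mm, on the -y side. A carrier is home with its origin at (-45, 32, 0) mm, rib along x. Next set: some 100 mm clear along y.
- carrier_yellow: yellow carrier (may be absent): aluminium plate 90 (x) x 64 (y) x 8 mm with an upright yellow grip rib on its middle, 50 long (x), 14 wide (y), 26 mm high above the plate, so 34 mm in all; 0.2 kg. Origin: centre of its underside, z up; it is the same after a half turn. Lies flat in the drawer at the start, beside the others in any order.
- stops_yellow: yellow L of two bars 14 mm high, 10 thick, fixed on the platen. Origin: inner corner of the L on the platen's top. End bar: inner face x = 0, from y 5 to 59 mm, on the +x side. Side bar: inner face y = 0, from x -15 to -85 mm, on the -y side. A carrier is home with its origin at (-45, 32, 0) mm, rib along x. Next set: some 100 mm clear along y.
- carrier_blue: blue carrier (may be absent): aluminium plate 90 (x) x 64 (y) x 8 mm with an upright blue grip rib on its middle, 50 long (x), 14 wide (y), 26 mm high above the plate, so 34 mm in all; 0.2 kg. Origin: centre of its underside, z up; it is the same after a half turn. Lies flat in the drawer at the start, beside the others in any order.
- stops_blue: blue L of two bars 14 mm high, 10 thick, fixed on the platen. Origin: inner corner of the L on the platen's top. End bar: inner face x = 0, from y 5 to 59 mm, on the +x side. Side bar: inner face y = 0, from x -15 to -85 mm, on the -y side. A carrier is home with its origin at (-45, 32, 0) mm, rib along x. Next set: some 100 mm clear along y.
- carrier_green: green carrier (may be absent): aluminium plate 90 (x) x 64 (y) x 8 mm with an upright green grip rib on its middle, 50 long (x), 14 wide (y), 26 mm high above the plate, so 34 mm in all; 0.2 kg. Origin: centre of its underside, z up; it is the same after a half turn. Lies flat in the drawer at the start, beside the others in any order.
- stops_green: green L of two bars 14 mm high, 10 thick, fixed on the platen. Origin: inner corner of the L on the platen's top. End bar: inner face x = 0, from y 5 to 59 mm, on the +x side. Side bar: inner face y = 0, from x -15 to -85 mm, on the -y side. A carrier is home with its origin at (-45, 32, 0) mm, rib along x. Next set: some 100 mm clear along y.
- vac_lever (a joint): vacuum lever: angle in rad, 0 leaning to its base's -x side (off), 1.0 leaning to the +x side (on). It stays where it is left and needs about 1 N at its knob.
- vac_lever_tip (a point): centre of the lever's black ball knob (26 mm across), 80 mm from its pivot, which lies 22 mm above the table; about 92 mm above the table when leaning.
- vac_lever_base: blue block (70 x 50 x 25 mm high, fixed) that carries the lever. Origin: centre of its underside, right below the pivot; the lever swings from its -x side to its +x side.
- phone: bystander: black phone 150 x 72 x 9 mm lying flat. Origin: centre of the underside.
- spray_bottle: bystander: blue bottle, 66 mm across, 190 mm high.
- jar: bystander: amber jar with yellow cap, 72 mm across, 90 mm high.
- tape_roll: bystander: yellow tape roll lying flat, 100 mm across, 24 mm high.
- screwdriver: bystander: screwdriver lying on the table.
Things that resemble listed ones, but are neither listed nor needed, are in the scene too. What is meant by the vac_lever_base is not turquoise, and is the larger of those in its own colour.

How it is judged:
On the way, in this order (a step that is already met when the one before it is completed fails the run):
1. the drawer is pulled out to its stop (value of joint cab_drawer0 above 0.134 m), for 0.2 s.
2. every carrier is let go, home against both stops of its own colour (x of carrier_red in the frame of stops_red between -0.0475 and -0.043 m and y of carrier_red in the frame of stops_red between 0.03 and 0.0345 m and z of carrier_red in the frame of stops_red between -0.004 and 0.004 m and angle between the x axis of carrier_red and the x axis of stops_red, either way round below 0.04 rad and angle between each of carrier_red, carrier_yellow, carrier_blue, carrier_green's own z axis and vertical below 0.05 rad and x of carrier_yellow in the frame of stops_yellow between -0.0475 and -0.043 m and y of carrier_yellow in the frame of stops_yellow between 0.03 and 0.0345 m and z of carrier_yellow in the frame of stops_yellow between -0.004 and 0.004 m and angle between the x axis of carrier_yellow and the x axis of stops_yellow, either way round below 0.04 rad and x of carrier_blue in the frame of stops_blue between -0.0475 and -0.043 m and y of carrier_blue in the frame of stops_blue between 0.03 and 0.0345 m and z of carrier_blue in the frame of stops_blue between -0.004 and 0.004 m and angle between the x axis of carrier_blue and the x axis of stops_blue, either way round below 0.04 rad and x of carrier_green in the frame of stops_green between -0.0475 and -0.043 m and y of carrier_green in the frame of stops_green between 0.03 and 0.0345 m and z of carrier_green in the frame of stops_green between -0.004 and 0.004 m and angle between the x axis of carrier_green and the x axis of stops_green, either way round below 0.04 rad and linear speed of each of carrier_red, carrier_yellow, carrier_blue, carrier_green below 0.02 m/s and contact force between each of carrier_red, carrier_yellow, carrier_blue, carrier_green and the fingers below 0.2 N), for 0.3 s.
3. the drawer is shut (value of joint cab_drawer0 below 0.005 m), for 0.2 s.
4. the vacuum lever is thrown over (value of joint vac_lever above 0.9 rad), for 0.2 s.
At the end, for the whole second after the job is handed in: Every carrier present lies flat on the platen within 2.5 mm of both stop bars of its own colour and square to them within 0.04 rad, at rest; the drawer is shut to within 5 mm; the lever is over past 0.9 rad (x of carrier_red in the frame of stops_red between -0.0475 and -0.043 m and y of carrier_red in the frame of stops_red between 0.03 and 0.0345 m and z of carrier_red in the frame of stops_red between -0.004 and 0.004 m and angle between the x axis of carrier_red and the x axis of stops_red, either way round below 0.04 rad and angle between each of carrier_red, carrier_yellow, carrier_blue, carrier_green's own z axis and vertical below 0.05 rad and x of carrier_yellow in the frame of stops_yellow between -0.0475 and -0.043 m and y of carrier_yellow in the frame of stops_yellow between 0.03 and 0.0345 m and z of carrier_yellow in the frame of stops_yellow between -0.004 and 0.004 m and angle between the x axis of carrier_yellow and the x axis of stops_yellow, either way round below 0.04 rad and x of carrier_blue in the frame of stops_blue between -0.0475 and -0.043 m and y of carrier_blue in the frame of stops_blue between 0.03 and 0.0345 m and z of carrier_blue in the frame of stops_blue between -0.004 and 0.004 m and angle between the x axis of carrier_blue and the x axis of stops_blue, either way round below 0.04 rad and x of carrier_green in the frame of stops_green between -0.0475 and -0.043 m and y of carrier_green in the frame of stops_green between 0.03 and 0.0345 m and z of carrier_green in the frame of stops_green between -0.004 and 0.004 m and angle between the x axis of carrier_green and the x axis of stops_green, either way round below 0.04 rad and linear speed of each of carrier_red, carrier_yellow, carrier_blue, carrier_green below 0.02 m/s and value of joint cab_drawer0 below 0.005 m and value of joint vac_lever above 0.9 rad); the robot touches nothing.
It fails at once if a bystander is shifted by more than 30 mm (distance of any of phone, spray_bottle, jar, tape_roll, screwdriver from where it was at the start of the episode above 0.03 m).
Of carrier_red, carrier_yellow, carrier_blue, carrier_green only 3 to 4 are there at a start; the rules pass over those that are not, and their reading is None.
At some moment in a run one of carrier_red, carrier_yellow, carrier_blue, carrier_green may be knocked a few centimetres aside while the robot is not near it.
It also fails if it takes over 210 s, if anything falls off the work surface, if the arm or the gripper's body presses on something with over 40 N, if the wrist force passes 120 N, or if a joint passes its speed limit or range.

## Working session

There is one attempt and no reset: what is moved stays moved. The work goes in short steps, Python scripts to look and compute and a tool call to move; the robot and the scene stay as the last step left them, time stands still between calls to the robot, and variables do not carry over. Pictures are saved under pics/ and viewed, and the job is handed in when it is done.

Besides the shell and the picture viewer there is one more tool, called after "Emit:" as a command line: name --argument value ..., lists and objects as JSON in quotes. send_rows: Moves the arm, as the interface text tells. Its arguments: {"type":"object","properties":{"series":{"type":"string"},"force":{"type":"number"}},"required":["series"]}

```bash
ls; mkdir -p pics; python3 - <<'E'
from workcell import monitor,cams,bot
import cv2,numpy as np
s=monitor.observe(); print(s)
for n in("scene","top"):
    im=cams.grab_frame(n); cv2.imwrite(f"pics/{n}0.png",im[:,:,::-1]); print(cams.get_calibration(n))
E
```

```text
pics
{'clock': 0.0, 'qpos': array([ 1.15679259,  0.52203675, -0.03630553,  1.60001007,  0.02118515,
        1.02108052, -0.11280568]), 'qd': array([-0.00045231,  0.00040022,  0.00033118,  0.00143014,  0.0023028 ,
        0.0004955 ,  0.00190868]), 'joint_efforts': array([-1.56027894e-03, -9.27111125e+01,  1.97931938e+00, -3.69940138e+01,
        1.78863649e-02,  8.16744257e-03,  1.77174320e-05]), 'position': array([ 0.21051756, -0.5881337 ,  0.24171105]), 'tool_rot': array([-1.57087626e+00,  1.14745889e-03, -1.22703499e+00]), 'force': array([0.44268053, 0.1549856 , 0.74819318]), 'moment': array([ 0.06109125, -0.01668996,  0.00458191]), 'grip_width': 0.0853951949241454}
{'mtx': array([[389.44162223,   0.        , 281.61994118],
       [  0.        , 389.44162223, 206.89944237],
       [  0.        ,   0.        ,   1.        ]]), 'origin': array([ 1.2225177 , -0.37953433,  0.99439533]), 'attitude': array([-2.46219006,  0.01186979,  1.00768034])}
{'mtx': array([[514.35070969,   0.        , 290.97684543],
       [  0.        , 514.35070969, 204.68799053],
       [  0.        ,   0.        ,   1.        ]]), 'origin': array([0.26654607, 0.02967962, 1.65127737]), 'attitude': array([-2.95131728, -0.01285955, -1.57422563])}
```

View pics/scene0.png

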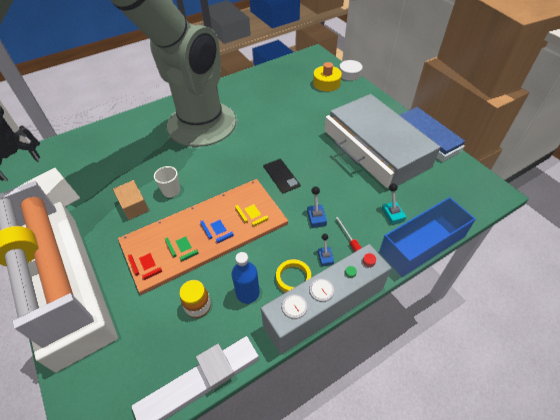

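View pics/top0.png

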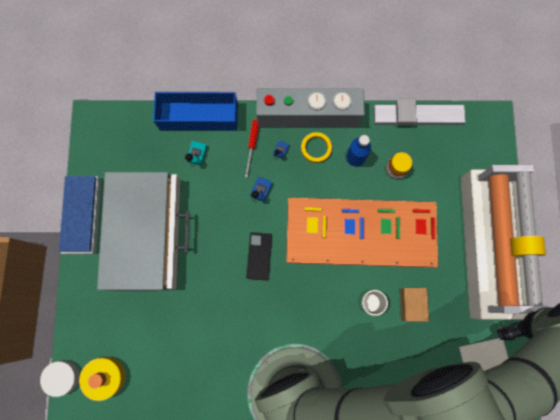

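```bash
cat > h.py <<'E'
from workcell import monitor,cams,bot
import cv2,numpy as np
from scipy.spatial.transform import Rotation as R
def cal(n):
    c=cams.get_calibration(n); return c['mtx'],np.array(c['origin']),R.from_euler('xyz',c['attitude'])
def p2w(n,u,v,z):
    K,o,r=cal(n); d=r.apply(np.linalg.solve(K,[u,v,1.])); return o+d*(z-o[2])/d[2]
def w2p(n,p):
    K,o,r=cal(n); q=K@r.inv().apply(np.asarray(p,float)-o); return q[:2]/q[2]
def crop(n,x0,y0,x1,y1,k,fn,im=None):
    if im is None: im=cams.grab_frame(n)
    cv2.imwrite(fn,cv2.resize(im[y0:y1,x0:x1,::-1],None,fx=k,fy=k,interpolation=cv2.INTER_CUBIC)); return im
def go(p,yaw,roll=-np.pi/2,pitch=0,base=None):
    "rel move in tool axes from base pose (pos,rpy) or measured"
    s=monitor.observe()
    b=(s['position'],s['tool_rot']) if base is None else base
    Rb=R.from_euler('xyz',b[1]); Rt=R.from_euler('xyz',[roll,pitch,yaw])
    print('rot',np.round((Rb.inv()*Rt).as_rotvec(),4),'shift mm',np.round(Rb.inv().apply(np.asarray(p)-b[0])*1000,1))
def st():
    s=monitor.observe(); print(round(s['clock'],2),np.round(s['position'],4),np.round(s['tool_rot'],4),'F',np.round(s['force'],1),'w',round(s['grip_width'],4))
E
python3 - <<'E'
from h import *
im=cv2.imread('pics/top0.png')[:,:,::-1]
crop('top',280,190,450,275,4.5,'pics/t_pl.png',im)
crop('top',80,80,300,300,2.7,'pics/t_cab.png',im)
for n,u,v,z in [('handle',188,232,.057),('leverbase',261,189,.025),('phone',259,256,.009),('bottle',360,150,.1),('jar',400,165,.09),('tape',316,147,.024)]: print(n,p2w('top',u,v,z))
for u,v in [(289,199),(437,203),(437,266),(287,262)]: print('plat',p2w('top',u,v,.02))
E
```

```text
handle [0.48718215 0.32940398 0.057     ]
leverbase [0.6315314  0.10454902 0.025     ]
phone [0.4163175  0.10999747 0.009     ]
bottle [ 0.74003925 -0.20875184  0.1       ]
jar [ 0.69407623 -0.33498962  0.09      ]
tape [ 0.77344329 -0.07545596  0.024     ]
plat [0.59944646 0.01395849 0.02      ]
plat [ 0.58581661 -0.46616408  0.02      ]
plat [ 0.38237577 -0.45450062  0.02      ]
plat [0.39615828 0.0208319  0.02      ]
```

View pics/t_pl.png

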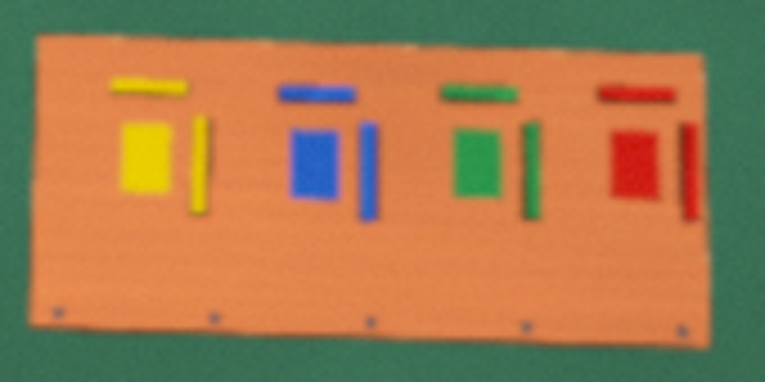

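View pics/t_cab.png

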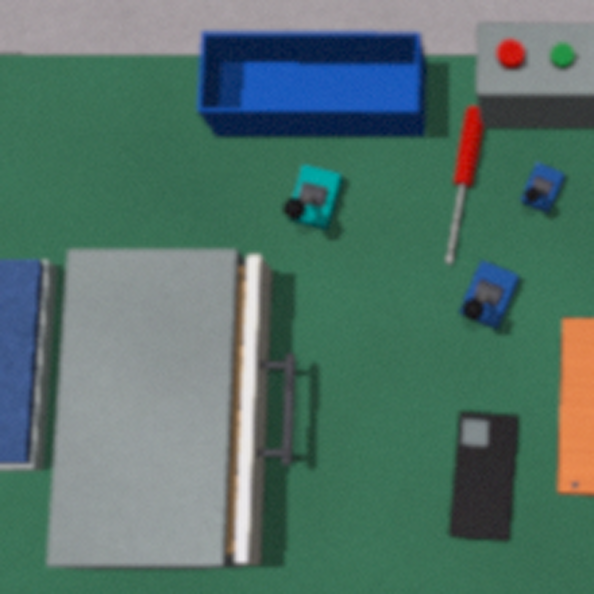

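```bash
python3 - <<'E'
from h import *
f=lambda u,v,z:np.round(p2w('top',80+u/2.7,80+v/2.7,z),4)
print('handle ends',f(291,357,.057),f(287.5,465,.057))
print('cab top',f(67,250,.095),f(238,250,.095),f(226,566,.095),f(48,565,.095))
print('front top', f(262,255,.09),f(249,563,.09), f(246,255,.09))
print('lever tip',f(473,310,.092),'base corners',[f(u,v,.025)[:2] for u,v in((484,262),(520,278),(500,326),(463,312))])
print('phone',[f(u,v,.009)[:2] for u,v in((460,412),(518,416),(511,540),(450,536))])
g=lambda u,v,z:np.round(p2w('top',280+u/4.5,190+v/4.5,z),4)
for n,(a,b) in dict(yellow=((148,94),(191,166)),blue=((316,101),(360,172)),green=((479,101),(522,171)),red=((636,101),(681,171))).items():
    # a: end bar inner face mid (top z .034), b: side bar inner face mid
    print(n,g(*a,.034),g(*b,.034))
print('bar ends yellow end',g(110,80,.034),g(188,84,.034),'red',g(597,90,.034),g(676,95,.034))
E
```

```text
handle ends [0.5498 0.3322 0.057 ] [0.4241 0.3319 0.057 ]
cab top [0.6683 0.5862 0.095 ] [0.6682 0.3902 0.095 ] [0.3091 0.3885 0.095 ] [0.3108 0.5839 0.095 ]
front top [0.6636 0.3635 0.09  ] [0.3124 0.3644 0.09  ] [0.6636 0.3819 0.09  ]
lever tip [0.5981 0.1193 0.092 ] base corners [array([0.6714, 0.1105]), array([0.6516, 0.0671]), array([0.5928, 0.0908]), array([0.6099, 0.1351])]
phone [array([0.4916, 0.1383]), array([0.4867, 0.0693]), array([0.3404, 0.077 ]), array([0.3453, 0.1484])]
yellow [ 0.5577 -0.0622  0.034 ] [ 0.506 -0.092  0.034]
blue [ 0.5526 -0.1816  0.034 ] [ 0.5016 -0.2114  0.034 ]
green [ 0.5524 -0.2977  0.034 ] [ 0.5021 -0.3263  0.034 ]
red [ 0.5523 -0.4098  0.034 ] [ 0.5019 -0.4391  0.034 ]
bar ends yellow end [ 0.5679 -0.0352  0.034 ] [ 0.5649 -0.0907  0.034 ] red [ 0.5603 -0.3823  0.034 ] [ 0.5566 -0.4386  0.034 ]
```

```bash
python3 - <<'E'
from h import *
go([.48,0.05,.24],0.)
E
```

```text
rot [-5.000e-04 -1.227e+00 -9.000e-04] shift mm [-510.     2.2  468.8]
```

Emit:
send_rows --series "0 -1.227 0 -510 2 469 1;0 -1.227 0 -510 2 469 1;0 -1.227 0 -510 2 469 1;0 -1.227 0 -510 2 469 1;0 -1.227 0 -510 2 469 1;0 -1.227 0 -510 2 469 1;0 -1.227 0 -510 2 469 1;0 -1.227 0 -510 2 469 1;0 -1.227 0 -510 2 469 1;0 -1.227 0 -510 2 469 1;0 -1.227 0 -510 2 469 1;0 -1.227 0 -510 2 469 1;0 -1.227 0 -510 2 469 1;0 -1.227 0 -510 2 469 1;0 -1.227 0 -510 2 469 1;0 -1.227 0 -510 2 469 1;0 -1.227 0 -510 2 469 1;0 -1.227 0 -510 2 469 1;0 -1.227 0 -510 2 469 1"

```text
clock: 1.68
position: [0.4802, 0.0511, 0.2399]
tool_rot: [-1.57, 0.001, 0.003]
force: [-0.1, -0.6, 0.3]
grip_width: 0.0855
```

```bash
python3 - <<'E'
from h import *
st(); print(np.round(monitor.observe()['qpos'],2))
go([.487,.331,.125],np.pi/2)
go([.487,.331,.055],np.pi/2)
im=crop('top',80,80,300,300,2.7,'pics/t1.png')
E
```

```text
1.68 [0.4802 0.0511 0.2399] [-1.5703e+00  8.0000e-04  2.8000e-03] F [-0.1 -0.6  0.3] w 0.0855
[ 0.25  0.35 -0.59  1.94  0.24  0.92 -0.46]
rot [-1.000e-03 -1.568e+00 -3.000e-04] shift mm [  7.6 115.  279.8]
rot [-1.000e-03 -1.568e+00 -3.000e-04] shift mm [  7.7 185.  279.8]
```

View pics/t1.png

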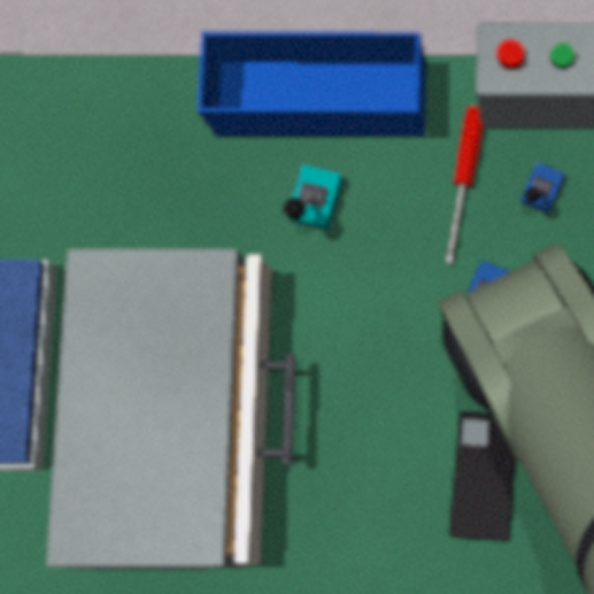

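Emit:
send_rows --series "0 -1.568 0 8 60 280 0.32;0 -1.568 0 8 60 280 0.32;0 -1.568 0 8 60 280 0.32;0 -1.568 0 8 60 280 0.32;0 -1.568 0 8 60 280 0.32;0 -1.568 0 8 60 280 0.32;0 -1.568 0 8 60 280 0.32;0 -1.568 0 8 60 280 0.32;0 -1.568 0 8 60 280 0.32;0 -1.568 0 8 60 280 0.32;0 -1.568 0 8 60 280 0.32;0 -1.568 0 8 60 280 0.32;0 -1.568 0 8 60 280 0.32;0 -1.568 0 8 60 280 0.32;0 -1.568 0 8 60 280 0.32" --force 40

```text
clock: 2.98
position: [0.4889, 0.3284, 0.1801]
tool_rot: [-1.571, 0.001, 1.564]
force: [-0.6, 0.3, -0.0]
grip_width: 0.0275
```

```bash
python3 - <<'E'
from h import *
st(); print(np.round(monitor.observe()['qpos'],2))
go([.487,.331,.055],np.pi/2)
im=cams.grab_frame('scene'); crop('scene',280,60,480,220,4,'pics/s1.png',im)
E
```

```text
2.98 [0.4889 0.3284 0.1801] [-1.5705e+00  7.0000e-04  1.5636e+00] F [-0.6  0.3 -0. ] w 0.0275
[-0.08  0.7  -0.92  1.72  0.63  1.05  0.34]
rot [-0.0003 -0.0072 -0.0007] shift mm [  2.7 125.1   1.8]
```

View pics/s1.png

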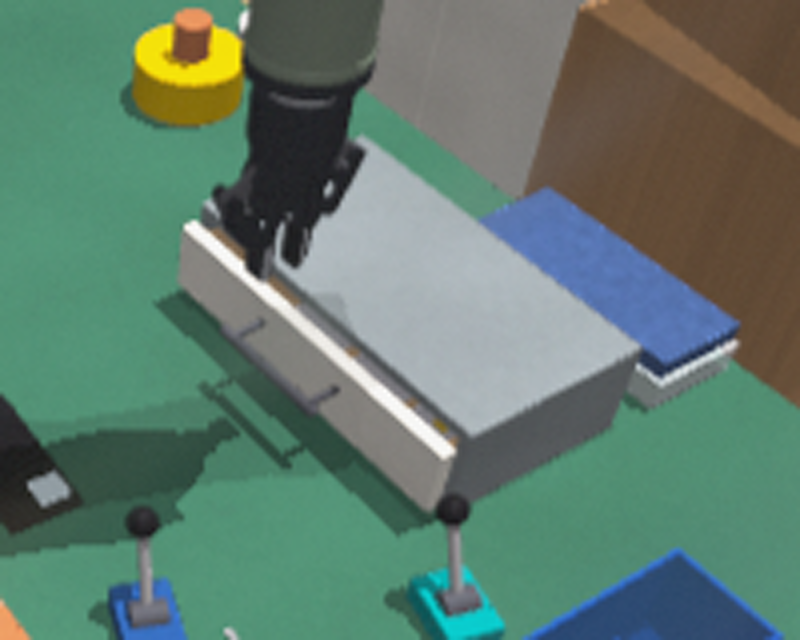

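Emit:
send_rows --series "0 0 0 0 0 0 0.32;0 0 0 0 40 0 0.32;0 0 0 0 80 0 0.32;0 0 0 0 105 0 0.32;0 0 0 0 125 0 0.32;0 0 0 0 125 0 0.32;0 0 0 0 125 0 0;0 0 0 0 125 0 0;0 0 0 0 125 0 0;0 0 0 0 125 0 0;0 0 0 0 125 0 0" --force 60

```text
clock: 3.95
position: [0.4884, 0.33, 0.0563]
tool_rot: [-1.571, -0.0, 1.568]
force: [-5.5, -0.6, 4.0]
grip_width: 0.0086
```

Emit:
send_rows --series "0 0 0 -15 0 0 0;0 0 0 -30 0 0 0;0 0 0 -45 0 0 0;0 0 0 -60 0 0 0;0 0 0 -75 0 0 0;0 0 0 -90 0 0 0;0 0 0 -100 0 0 0;0 0 0 -105 0 0 0;0 0 0 -110 0 0 0;0 0 0 -115 0 0 0;0 0 0 -115 0 0 0"

```text
clock: 4.87
position: [0.4884, 0.214, 0.0562]
tool_rot: [-1.572, 0.0, 1.567]
force: [-5.7, -0.6, 10.1]
grip_width: 0.0086
```

Emit:
send_rows --series "0 0 0 -5 0 0 0;0 0 0 -10 0 0 0;0 0 0 -10 0 0 0"

```text
clock: 5.12
position: [0.4884, 0.2061, 0.0562]
tool_rot: [-1.572, -0.003, 1.569]
force: [-5.1, 7.6, 6.0]
grip_width: 0.0087
```

Emit:
send_rows --series "0 0 0 -3 0 0 0;0 0 0 -6 0 0 0;0 0 0 -6 0 0 0;0 0 0 -6 0 0 0"

```text
clock: 5.45
position: [0.4883, 0.2057, 0.0564]
tool_rot: [-1.573, -0.012, 1.572]
force: [0.5, 39.1, -18.4]
grip_width: 0.0084
```

```bash
python3 - <<'E'
from h import *
st()
im=crop('top',80,80,300,300,2.7,'pics/t2.png')
E
```

```text
5.45 [0.4883 0.2057 0.0564] [-1.5735 -0.0123  1.5721] F [  0.5  39.1 -18.4] w 0.0084
```

View pics/t2.png

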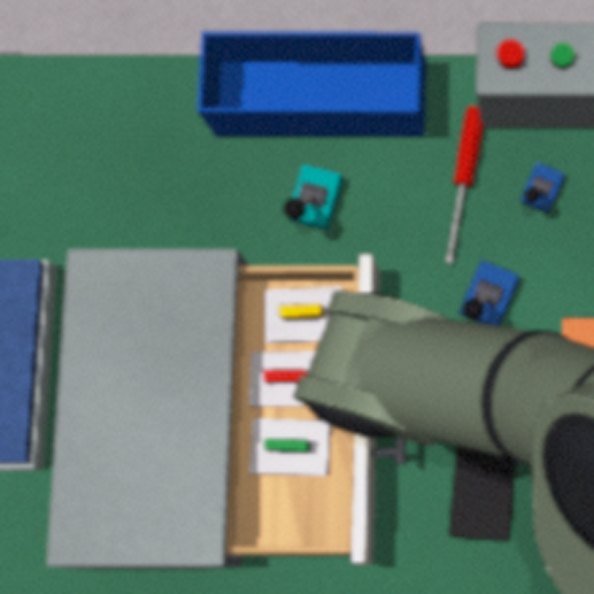

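Emit:
send_rows --series "0 0 0 5 0 0 0;0 0 0 6 0 0 0.35;0 0 0 6 0 0 0.35;0 0 0 6 0 0 0.35;0 0 0 6 -40 0 0.35;0 0 0 6 -80 0 0.35;0 0 0 6 -120 0 0.35;0 0 0 0 -160 0 0.6;0 0 0 -40 -180 0 0.6;0 0 0 -80 -180 0 0.6;0 0 0 -120 -180 0 0.6;0 0 0 -160 -180 0 0.6;0 0 0 -160 -180 0 0.6;0 0 0 -160 -180 0 0.6"

```text
clock: 6.67
position: [0.4876, 0.0354, 0.2353]
tool_rot: [-1.571, 0.001, 1.562]
force: [-1.0, 1.1, 0.9]
grip_width: 0.0512
```

```bash
python3 - <<'E'
from h import *
st()
im=crop('top',150,160,240,300,4.2,'pics/t3.png')
cv2.imwrite('pics/t3f.png',im[:,:,::-1])
im=cams.grab_frame('scene'); crop('scene',280,60,480,220,4,'pics/s3.png',im)
E
```

```text
6.67 [0.4876 0.0354 0.2353] [-1.5707e+00  1.3000e-03  1.5622e+00] F [-1.   1.1  0.9] w 0.0512
```

View pics/t3.png

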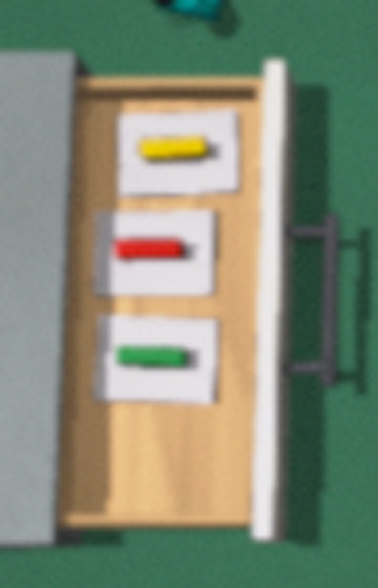

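View pics/s3.png

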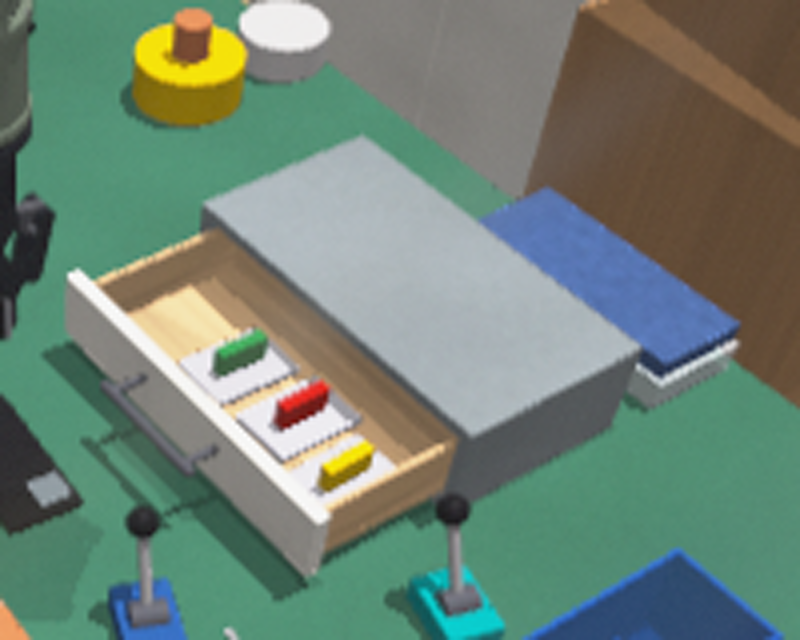

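```bash
cat >> h.py <<'E'
HUE=dict(red=[(0,8),(172,180)],yellow=[(22,34)],green=[(48,75)],blue=[(105,120)])
def mask(im,c,smin=110,vmin=60):
    h=cv2.cvtColor(im,cv2.COLOR_RGB2HSV); m=np.zeros(h.shape[:2],np.uint8)
    for a,b in HUE[c]: m|=cv2.inRange(h,(a,smin,vmin),(b,255,255))
    return m
def blobs(im,c,roi,k=4,amin=20,**kw):
    x0,y0,x1,y1=roi
    b=cv2.resize(im[y0:y1,x0:x1],None,fx=k,fy=k,interpolation=cv2.INTER_CUBIC)
    m=mask(b,c,**kw); out=[]
    for q in cv2.findContours(m,cv2.RETR_EXTERNAL,cv2.CHAIN_APPROX_NONE)[0]:
        a=cv2.contourArea(q)/k/k
        if a<amin: continue
        pts=(q[:,0,:]+.5)/k-.5+[x0,y0]
        out.append((a,cv2.minAreaRect(pts.astype(np.float32))))
    return out
def rects(n,im,c,roi,z,**kw):
    "world min-area rects of blobs, projected on plane z"
    for a,r in blobs(im,c,roi,**kw):
        P=np.array([p2w(n,u,v,z)[:2] for u,v in cv2.boxPoints(r)])
        e1=P[1]-P[0]; e2=P[2]-P[1]
        L,l=(e1,e2) if np.hypot(*e1)>np.hypot(*e2) else (e2,e1)
        ang=np.arctan2(L[1],L[0])
        print(c,'area',round(a,1),'c',np.round(P.mean(0),4),'len',np.round([np.hypot(*L)*1e3,np.hypot(*l)*1e3],1),'ang',round((ang+np.pi/2)%np.pi-np.pi/2,3))
E
python3 - <<'E'
from h import *
im=cv2.imread('pics/t3f.png')[:,:,::-1]
for c in ('yellow','red','green','blue'): rects('top',im,c,(165,175,212,290),.050)
im=cv2.imread('pics/top0.png')[:,:,::-1]
for c in ('yellow','blue','green','red'): rects('top',im,c,(284,196,440,270),.034,vmin=90)
E
```

```text
yellow area 68.5 c [0.6066 0.3257] len [50.7 16.4] ang -1.507
red area 61.2 c [0.5302 0.3412] len [50.2 13.6] ang 1.57
green area 32.4 c [0.3155 0.3546] len [51.3  9.1] ang 1.568
green area 42.3 c [0.3157 0.2934] len [68.2  9.9] ang 1.568
green area 45.2 c [0.449  0.3363] len [47.7 10.8] ang 1.529
green area 38.7 c [0.6703 0.3286] len [129.2   5.8] ang 1.571
yellow area 165.4 c [ 0.5091 -0.2934] len [49.9 35.2] ang -0.04
yellow area 148.9 c [ 0.5134 -0.0591] len [48.6 33.1] ang -0.032
yellow area 73.3 c [ 0.5042 -0.3325] len [69.2 12.5] ang -0.028
yellow area 51.8 c [ 0.5078 -0.0962] len [67.5  9.2] ang -0.037
yellow area 56.6 c [ 0.5599 -0.2973] len [55.4 12.3] ang 1.541
yellow area 41.1 c [ 0.5649 -0.0619] len [52.2  9.7] ang 1.531
blue area 125.2 c [ 0.5084 -0.1782] len [45.  29.6] ang -0.027
blue area 49.2 c [ 0.5036 -0.2159] len [65.9  8. ] ang -0.03
blue area 32.8 c [ 0.5593 -0.1806] len [49.7  8.1] ang 1.57
green area 50.7 c [ 0.3751 -0.319 ] len [113.3   7.8] ang 1.568
green area 309.3 c [ 0.4157 -0.1055] len [275.4  88.2] ang 1.569
green area 125.6 c [ 0.5091 -0.2938] len [45.1 29.6] ang -0.04
green area 41.2 c [ 0.5038 -0.3319] len [65.2  7.2] ang -0.043
green area 32.4 c [ 0.5595 -0.297 ] len [49.9  8.2] ang 1.543
green area 54.2 c [ 0.6004 -0.3966] len [99.5 14. ] ang 1.57
green area 49.0 c [ 0.6021 -0.2885] len [107.4  10.7] ang 1.57
green area 21.9 c [ 0.6038 -0.1999] len [63.7  7.4] ang 1.57
red area 178.1 c [ 0.5077 -0.4056] len [52.4 37.7] ang -0.053
red area 224.1 c [ 0.5089 -0.1782] len [57.1 42.4] ang -0.027
red area 92.0 c [ 0.5025 -0.4445] len [72.5 15.3] ang -0.057
red area 127.6 c [ 0.5037 -0.2156] len [77.2 19. ] ang -0.043
red area 66.8 c [ 0.5594 -0.4095] len [58.  13.9] ang 1.57
red area 95.0 c [ 0.5593 -0.181 ] len [61.8 17.9] ang 1.57
```

```bash
python3 - <<'E'
from h import *
go([.6066,.3257,.14],.063)
E
```

```text
rot [4.0000e-04 1.5044e+00 2.0000e-04] shift mm [ 287.4   95.5 -118.1]
```

Emit:
send_rows --series "0 1.504 0 287 60 -118 0.45;0 1.504 0 287 60 -118 0.45;0 1.504 0 287 60 -118 0.45;0 1.504 0 287 60 -118 0.45;0 1.504 0 287 60 -118 0.45;0 1.504 0 287 60 -118 0.45;0 1.504 0 287 60 -118 0.45;0 1.504 0 287 60 -118 0.45;0 1.504 0 287 60 -118 0.45;0 1.504 0 287 60 -118 0.45;0 1.504 0 287 95 -118 0.45;0 1.504 0 287 95 -118 0.45;0 1.504 0 287 95 -118 0.45;0 1.504 0 287 95 -118 0.45;0 1.504 0 287 95 -118 0.45;0 1.504 0 287 95 -118 0.45"

```text
clock: 8.1
position: [0.6064, 0.3261, 0.1412]
tool_rot: [-1.57, -0.001, 0.068]
force: [0.3, -0.6, 0.1]
grip_width: 0.0388
```

```bash
python3 - <<'E'
from h import *
st(); go([.6066,.3257,.051],.063)
im=cams.grab_frame('scene'); crop('scene',280,60,480,220,4,'pics/s4.png',im)
E
```

```text
8.1 [0.6064 0.3261 0.1412] [-1.5701e+00 -1.0000e-03  6.7700e-02] F [ 0.3 -0.6  0.1] w 0.0388
rot [-0.0007  0.0047  0.001 ] shift mm [ 0.  90.2 -0.5]
```

View pics/s4.png

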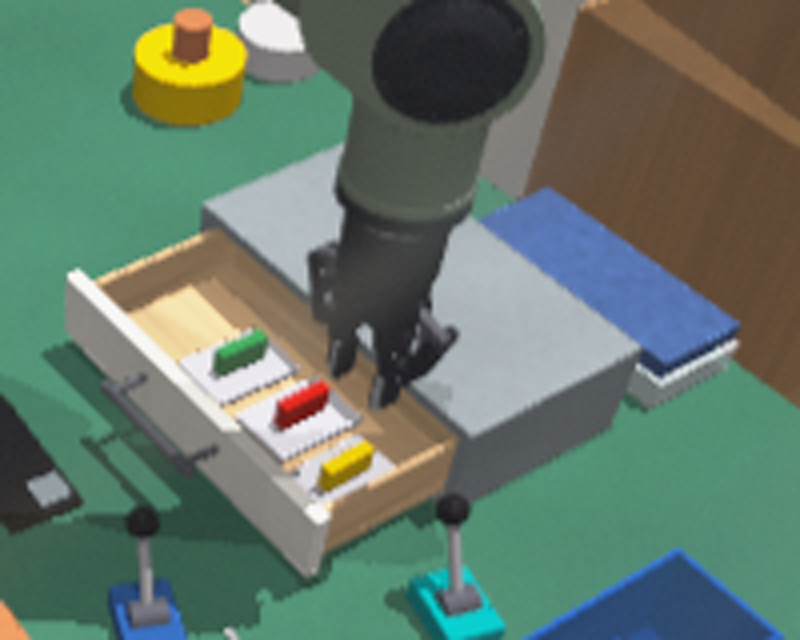

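Emit:
send_rows --series "0 0 0 0 35 0 0.45;0 0 0 0 65 0 0.45;0 0 0 0 80 0 0.45;0 0 0 0 90 0 0.45;0 0 0 0 90 0 0.45;0 0 0 0 90 0 0;0 0 0 0 90 0 0;0 0 0 0 90 0 0;0 0 0 0 90 0 0;0 0 0 0 90 0 0;0 0 0 0 90 0 0;0 0 0 0 90 0 0" --force 50

```text
clock: 9.15
position: [0.6072, 0.3261, 0.0522]
tool_rot: [-1.57, -0.002, 0.064]
force: [-1.5, 0.3, 8.6]
grip_width: 0.0125
```

Emit:
send_rows --series "0 0 0 0 -20 0 0;0 0 0 0 -60 0 0;0 0 0 0 -100 0 0;0 0 0 0 -140 0 0;0 0 0 0 -140 0 0;0 0 0 0 -140 0 0"

```text
clock: 9.65
position: [0.6073, 0.326, 0.1935]
tool_rot: [-1.569, -0.004, 0.064]
force: [-0.2, -0.4, -3.1]
grip_width: 0.0123
```

```bash
python3 - <<'E'
from h import *
st(); go([.508,-.053,.19],-np.pi/2-.035)
im=cams.grab_frame('scene'); crop('scene',280,60,480,220,4,'pics/s5.png',im)
E
```

```text
9.65 [0.6073 0.326  0.1935] [-1.569  -0.0045  0.0638] F [-0.2 -0.4 -3.1] w 0.0123
rot [-0.0051  1.6696  0.0018] shift mm [-123.3    2.3 -371.9]
```

View pics/s5.png

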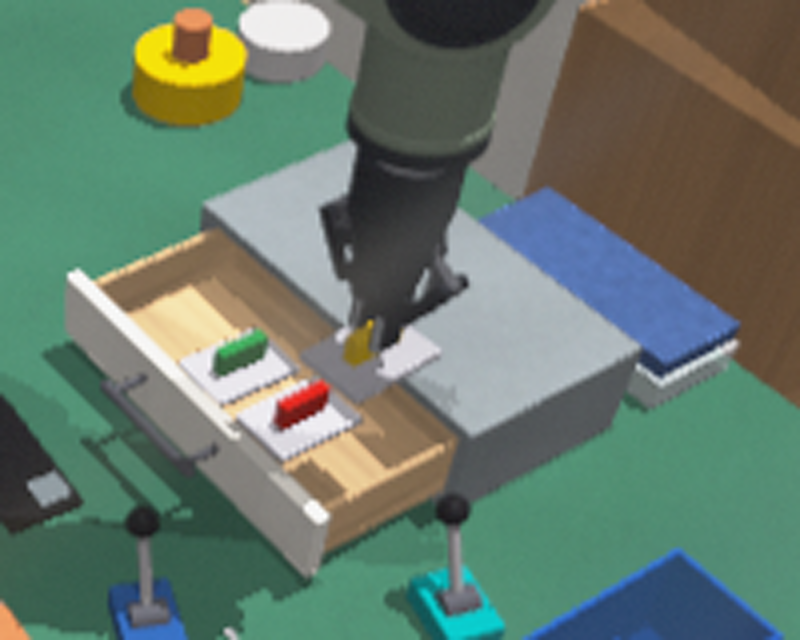

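Emit:
send_rows --series "0 1.67 0 -123 0 -372 0;0 1.67 0 -123 0 -372 0;0 1.67 0 -123 0 -372 0;0 1.67 0 -123 0 -372 0;0 1.67 0 -123 0 -372 0;0 1.67 0 -123 0 -372 0;0 1.67 0 -123 0 -372 0;0 1.67 0 -123 0 -372 0;0 1.67 0 -123 0 -372 0;0 1.67 0 -123 0 -372 0;0 1.67 0 -123 0 -372 0;0 1.67 0 -123 0 -372 0;0 1.67 0 -123 0 -372 0;0 1.67 0 -123 0 -372 0;0 1.67 0 -123 0 -372 0;0 1.67 0 -123 0 -372 0;0 1.67 0 -123 0 -372 0"

```text
clock: 11.12
position: [0.507, -0.0536, 0.1898]
tool_rot: [-1.572, -0.0, -1.604]
force: [0.2, -0.2, -2.3]
grip_width: 0.0126
```

```bash
python3 - <<'E'
from h import *
st(); go([.508,-.053,.052],-np.pi/2-.035)
im=cams.grab_frame('scene'); crop('scene',110,150,310,310,4,'pics/s6.png',im)
E
```

```text
11.12 [ 0.507  -0.0536  0.1898] [-1.5718 -0.     -1.6038] F [ 0.2 -0.2 -2.3] w 0.0126
rot [0.001 0.002 0.   ] shift mm [ -0.7 137.8   1.1]
```

View pics/s6.png

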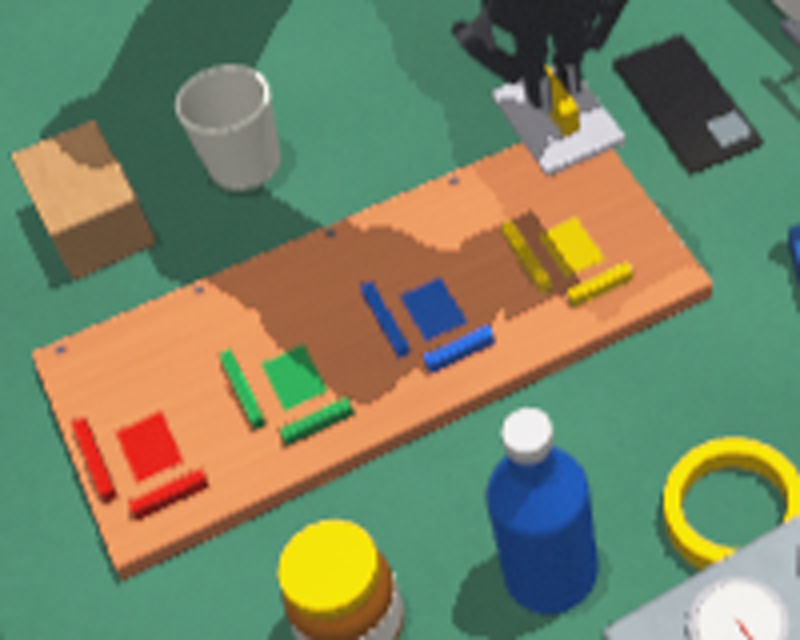

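Emit:
send_rows --series "0 0 0 0 40 0 0;0 0 0 0 80 0 0;0 0 0 0 110 0 0;0 0 0 0 125 0 0;0 0 0 0 133 0 0;0 0 0 0 136 0 0;0 0 0 0 138 0 0;0 0 0 0 138 0 0"

```text
clock: 11.83
position: [0.5078, -0.0537, 0.053]
tool_rot: [-1.57, 0.0, -1.606]
force: [-0.0, -0.4, -2.6]
grip_width: 0.0128
```

```bash
python3 - <<'E'
from h import *
st()
im=cams.grab_frame('scene'); crop('scene',190,170,310,260,6,'pics/s7.png',im)
im=cams.grab_frame('top'); crop('top',280,190,380,270,6,'pics/t7.png',im)
E
```

```text
11.83 [ 0.5078 -0.0537  0.053 ] [-1.5697  0.     -1.6058] F [-0.  -0.4 -2.6] w 0.0128
```

View pics/s7.png

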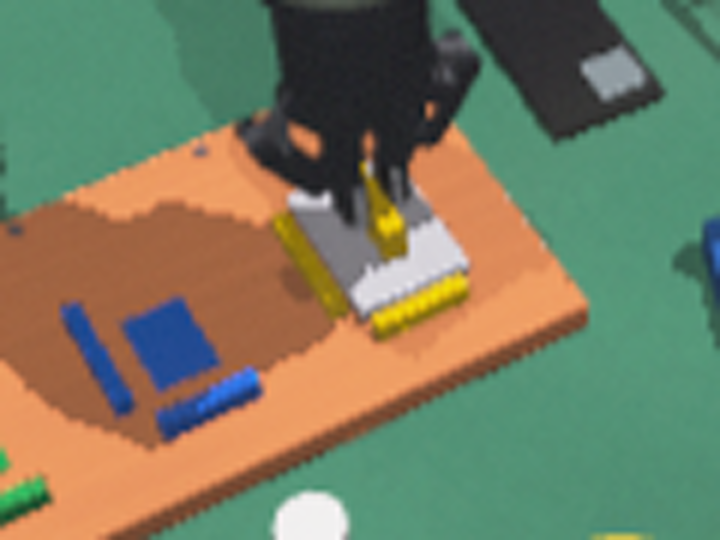

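View pics/t7.png

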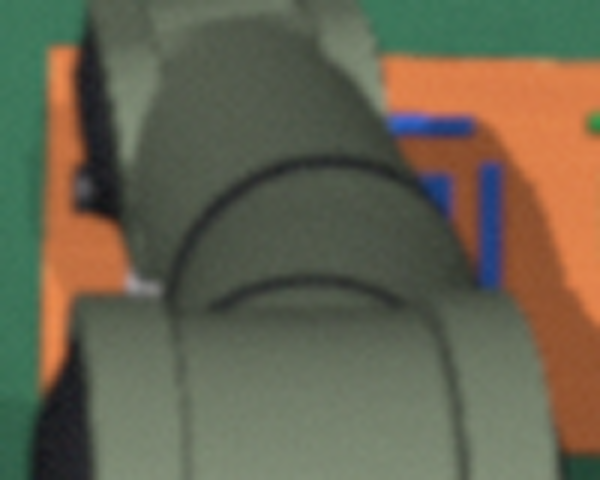

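Emit:
send_rows --series "0 0 0 0 1 0 0;0 0 0 0 2 0 0;0 0 0 0 2 0 0"

```text
clock: 12.18
position: [0.5075, -0.0537, 0.0505]
tool_rot: [-1.57, 0.0, -1.606]
force: [-0.5, 0.5, -2.8]
grip_width: 0.0125
```

Emit:
send_rows --series "0 0 0 0 0 2 0;0 0 0 0 0 4 0;0 0 0 0 0 6 0;0 0 0 0 0 6 0"

```text
clock: 12.52
position: [0.5133, -0.0539, 0.0502]
tool_rot: [-1.572, -0.0, -1.606]
force: [-1.7, 0.0, -1.0]
grip_width: 0.0126
```

Emit:
send_rows --series "0 0 0 0 0.5 1 0;0 0 0 0 1 2 0;0 0 0 0 1 2 0"

```text
clock: 12.77
position: [0.5135, -0.0539, 0.0501]
tool_rot: [-1.575, -0.001, -1.606]
force: [-20.0, 2.2, 36.2]
grip_width: 0.0127
```

Emit:
send_rows --series "0 0 0 2 0 0 0;0 0 0 4 0 0 0;0 0 0 5 0 0 0;0 0 0 5 0 0 0"

```text
clock: 13.1
position: [0.5135, -0.0546, 0.05]
tool_rot: [-1.574, 0.004, -1.602]
force: [-21.4, 28.0, 36.4]
grip_width: 0.0127
```

Emit:
send_rows --series "0 0 0 0 -1 -1 0;0 0 0 0 -1.5 -1 0;0 0 0 0 -1.5 -1 0"

```text
clock: 13.35
position: [0.5134, -0.0577, 0.0507]
tool_rot: [-1.572, 0.001, -1.605]
force: [-6.4, 8.2, 1.8]
grip_width: 0.013
```

```bash
python3 - <<'E'
from h import *
st()
im=cams.grab_frame('scene'); crop('scene',190,170,310,260,6,'pics/s8.png',im)
E
```

```text
13.35 [ 0.5134 -0.0577  0.0507] [-1.5723e+00  1.0000e-03 -1.6048e+00] F [-6.4  8.2  1.8] w 0.013
```

View pics/s8.png

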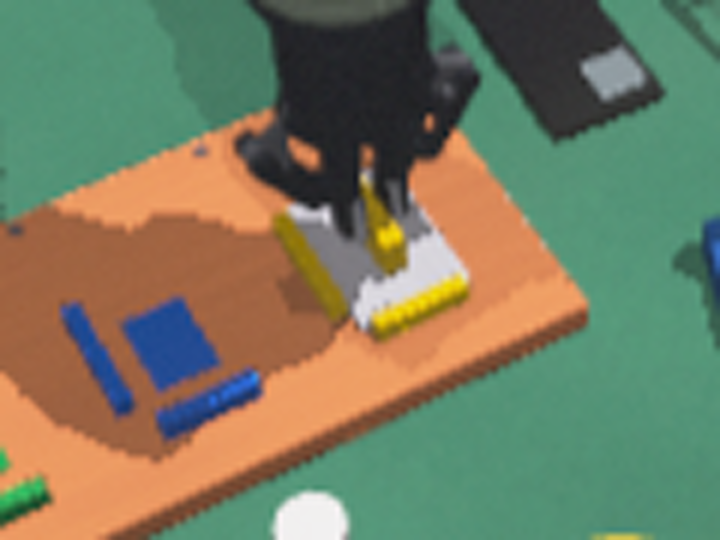

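Emit:
send_rows --series "0 0 0 1.5 0 0 0;0 0 0 3 0 0 0;0 0 0 3 0 0 0"

```text
clock: 13.65
position: [0.5135, -0.058, 0.0507]
tool_rot: [-1.572, 0.004, -1.603]
force: [-9.1, 24.6, 7.1]
grip_width: 0.0129
```

Emit:
send_rows --series "0 0 0 -2 0 -1 0;0 0 0 -2.5 0 -1.5 0;0 0 0 -2.5 0 -1.5 0"

```text
clock: 13.9
position: [0.5132, -0.0578, 0.0508]
tool_rot: [-1.57, 0.001, -1.604]
force: [0.4, 8.0, -1.9]
grip_width: 0.0124
```

Emit:
send_rows --series "0 0 0 0 0 0 0.15;0 0 0 0 0 0 0.3;0 0 0 0 0 0 0.3;0 0 0 0 0 0 0.3;0 0 0 0 -20 0 0.3;0 0 0 0 -60 0 0.3;0 0 0 0 -100 0 0.45;0 0 0 0 -130 0 0.45;0 0 0 0 -130 0 0.45"

```text
clock: 14.65
position: [0.5151, -0.0598, 0.1864]
tool_rot: [-1.563, -0.0, -1.607]
force: [0.5, -0.2, 1.5]
grip_width: 0.0385
```

```bash
python3 - <<'E'
from h import *
st(); go([.5302,.3412,.14],0)
im=cams.grab_frame('scene'); crop('scene',190,170,310,260,6,'pics/s9.png',im)
E
```

```text
14.65 [ 0.5151 -0.0598  0.1864] [-1.5627e+00 -3.0000e-04 -1.6069e+00] F [ 0.5 -0.2  1.5] w 0.0385
rot [-0.006  -1.6068  0.0067] shift mm [-4.013e+02  4.630e+01  3.000e-01]
```

View pics/s9.png

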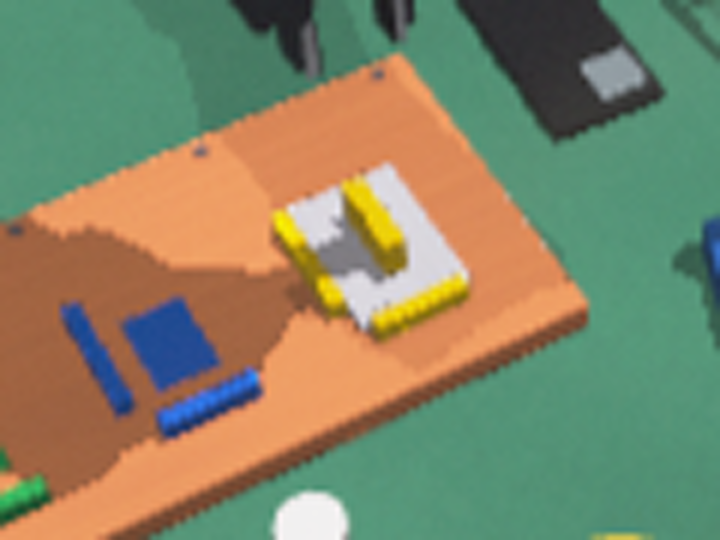

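```bash
python3 - <<'E'
from h import *
im=crop('top',150,160,240,300,4.2,'pics/t9.png')
for c in ('red','green'): rects('top',im,c,(172,185,206,280),.050)
E
```

```text
red area 61.3 c [0.5302 0.3412] len [50.2 13.6] ang 1.57
green area 45.1 c [0.4485 0.3363] len [47.4 11. ] ang 1.569
```

View pics/t9.png

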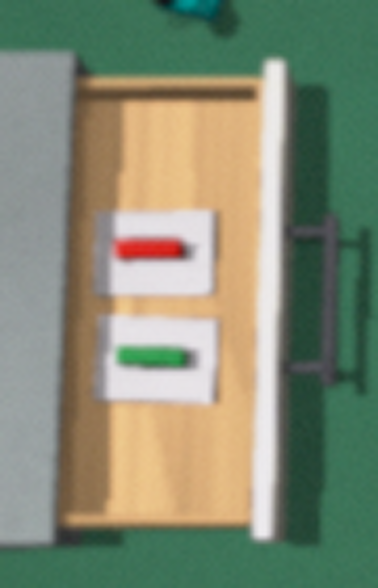

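Emit:
send_rows --series "0 -1.607 0 -401 0 0 0.45;0 -1.607 0 -401 0 0 0.45;0 -1.607 0 -401 0 0 0.45;0 -1.607 0 -401 0 0 0.45;0 -1.607 0 -401 0 0 0.45;0 -1.607 0 -401 0 0 0.45;0 -1.607 0 -401 0 0 0.45;0 -1.607 0 -401 0 0 0.45;0 -1.607 0 -401 0 0 0.45;0 -1.607 0 -401 0 0 0.45;0 -1.607 0 -401 0 0 0.45;0 -1.607 0 -401 46 0 0.45;0 -1.607 0 -401 46 0 0.45;0 -1.607 0 -401 46 0 0.45;0 -1.607 0 -401 46 0 0.45;0 -1.607 0 -401 46 0 0.45;0 -1.607 0 -401 46 0 0.45"

```text
clock: 16.17
position: [0.5271, 0.3417, 0.1356]
tool_rot: [-1.57, -0.001, -0.002]
force: [0.3, 0.1, 0.2]
grip_width: 0.0384
```

```bash
python3 - <<'E'
from h import *
st(); go([.5302,.3405,.051],0)
E
```

```text
16.17 [0.5271 0.3417 0.1356] [-1.5701e+00 -1.0000e-03 -2.0000e-03] F [0.3 0.1 0.2] w 0.0384
rot [-0.0007 -0.002   0.001 ] shift mm [ 3.  84.6 -1.2]
```

Emit:
send_rows --series "0 0 0 3 35 -1 0.45;0 0 0 3 60 -1 0.45;0 0 0 3 75 -1 0.45;0 0 0 3 84 -1 0.45;0 0 0 3 84 -1 0.45;0 0 0 3 84 -1 0;0 0 0 3 84 -1 0;0 0 0 3 84 -1 0;0 0 0 3 84 -1 0;0 0 0 3 84 -1 0;0 0 0 3 84 -1 0;0 0 0 3 84 -1 0" --force 50

```text
clock: 17.17
position: [0.5304, 0.3411, 0.0524]
tool_rot: [-1.569, -0.002, 0.001]
force: [-0.9, -0.4, 7.5]
grip_width: 0.0126
```

Emit:
send_rows --series "0 0 0 0 -20 0 0;0 0 0 0 -60 0 0;0 0 0 0 -100 0 0;0 0 0 0 -140 0 0;0 0 0 0 -140 0 0;0 0 0 0 -140 0 0"

```text
clock: 17.67
position: [0.5308, 0.341, 0.1938]
tool_rot: [-1.568, -0.004, 0.0]
force: [0.3, 0.7, -2.3]
grip_width: 0.0127
```

```bash
python3 - <<'E'
from h import *
st(); go([.5033,-.4005,.19],-np.pi/2-.035)
im=cams.grab_frame('scene'); crop('scene',280,60,480,220,4,'pics/s10.png',im)
E
```

```text
17.67 [0.5308 0.341  0.1938] [-1.5685e+00 -4.2000e-03  4.0000e-04] F [ 0.3  0.7 -2.3] w 0.0127
rot [-5.2000e-03  1.6062e+00  1.4000e-03] shift mm [ -27.8    1.9 -741.4]
```

View pics/s10.png

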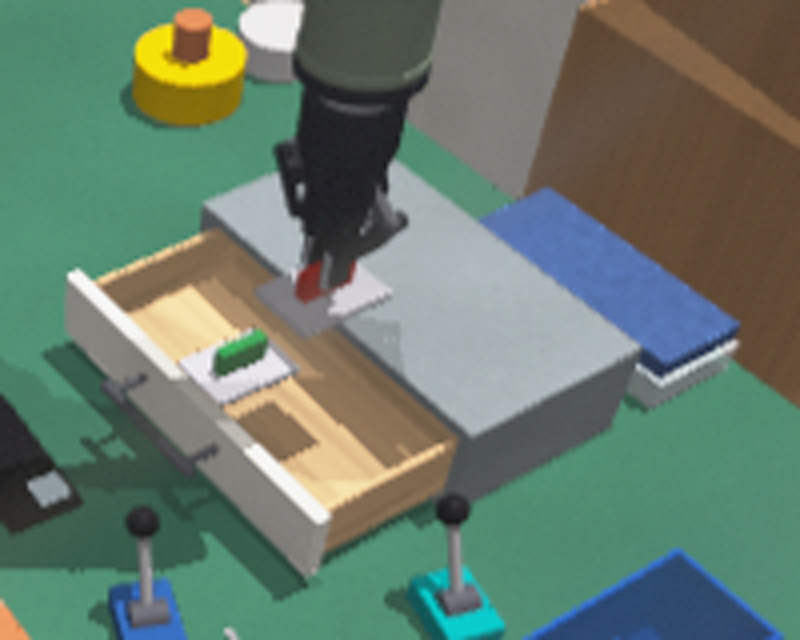

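Emit:
send_rows --series "0 1.606 0 -28 0 -741 0;0 1.606 0 -28 0 -741 0;0 1.606 0 -28 0 -741 0;0 1.606 0 -28 0 -741 0;0 1.606 0 -28 0 -741 0;0 1.606 0 -28 0 -741 0;0 1.606 0 -28 0 -741 0;0 1.606 0 -28 0 -741 0;0 1.606 0 -28 0 -741 0;0 1.606 0 -28 0 -741 0;0 1.606 0 -28 0 -741 0;0 1.606 0 -28 0 -741 0;0 1.606 0 -28 0 -741 0;0 1.606 0 -28 0 -741 0;0 1.606 0 -28 0 -741 0;0 1.606 0 -28 0 -741 0;0 1.606 0 -28 0 -741 0;0 1.606 0 -28 0 -741 0;0 1.606 0 -28 0 -741 0;0 1.606 0 -28 0 -741 0"

```text
clock: 19.38
position: [0.5009, -0.4022, 0.1889]
tool_rot: [-1.573, 0.001, -1.608]
force: [-0.0, 1.1, -1.8]
grip_width: 0.0129
```

```bash
python3 - <<'E'
from h import *
st(); print(np.round(monitor.observe()['qpos'],2))
go([.5033,-.4005,.053],-np.pi/2-.035)
E
```

```text
19.38 [ 0.5009 -0.4022  0.1889] [-1.5733e+00  8.0000e-04 -1.6083e+00] F [-0.   1.1 -1.8] w 0.0129
[ 0.66  0.61 -0.12  1.6   0.09  0.95 -1.1 ]
rot [ 0.0025 -0.0025 -0.0008] shift mm [ -1.7 135.9   2.6]
```

Emit:
send_rows --series "0 0 0 0 20 0 0;0 0 0 0 60 0 0;0 0 0 0 100 0 0;0 0 0 0 120 0 0;0 0 0 0 130 0 0;0 0 0 0 134 0 0;0 0 0 0 136 0 0;0 0 0 0 136 0 0"

```text
clock: 20.05
position: [0.5031, -0.4006, 0.0557]
tool_rot: [-1.57, -0.001, -1.605]
force: [-0.1, -0.3, -1.3]
grip_width: 0.0128
```

```bash
python3 - <<'E'
from h import *
st(); 
im=cams.grab_frame('scene'); crop('scene',110,210,230,300,6,'pics/s11.png',im)
E
```

```text
20.05 [ 0.5031 -0.4006  0.0557] [-1.5698e+00 -6.0000e-04 -1.6046e+00] F [-0.1 -0.3 -1.3] w 0.0128
```

View pics/s11.png

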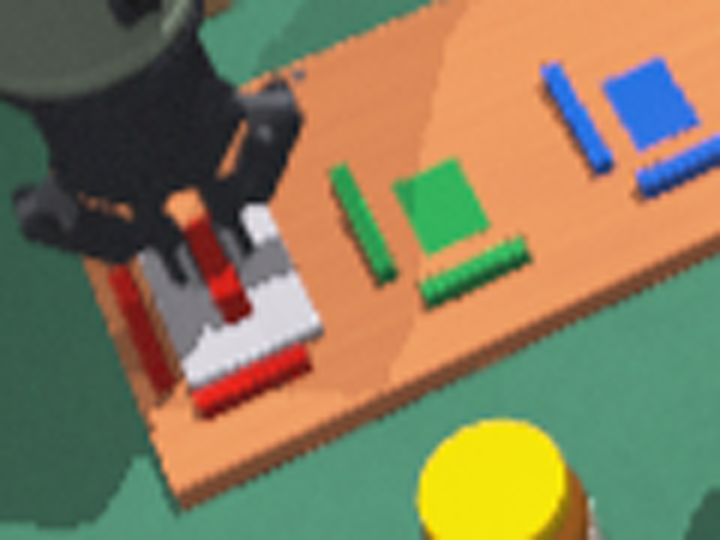

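Emit:
send_rows --series "0 0 0 0 2 0 0;0 0 0 0 4.5 0 0;0 0 0 0 4.5 0 0;0 0 0 0 4.5 2 0;0 0 0 0 4.5 4 0;0 0 0 0 4.5 6 0;0 0 0 0 4.5 6 0"

```text
clock: 20.68
position: [0.5074, -0.4009, 0.0505]
tool_rot: [-1.573, 0.0, -1.605]
force: [-10.1, 2.3, 9.3]
grip_width: 0.0128
```

Emit:
send_rows --series "0 0 0 2 0.3 1 0;0 0 0 4 0.3 2 0;0 0 0 6 0.3 2 0;0 0 0 6 0.3 2 0"

```text
clock: 21.02
position: [0.5075, -0.4019, 0.0503]
tool_rot: [-1.579, 0.008, -1.604]
force: [-29.8, 34.0, 41.2]
grip_width: 0.0125
```

Emit:
send_rows --series "0 0 0 0 -1 -2 0;0 0 0 0 -1.5 -2.5 0;0 0 0 0 -1.5 -2.5 0;0 0 0 0 -1.5 -2.5 0"

```text
clock: 21.35
position: [0.5073, -0.4066, 0.0513]
tool_rot: [-1.572, 0.001, -1.605]
force: [-5.2, 3.0, 1.5]
grip_width: 0.0127
```

Emit:
send_rows --series "0 0 0 1 0 0 0;0 0 0 2 0 0 0;0 0 0 2 0 0 0"

```text
clock: 21.6
position: [0.5073, -0.4068, 0.0513]
tool_rot: [-1.573, 0.003, -1.604]
force: [-8.3, 13.9, 9.2]
grip_width: 0.0128
```

Emit:
send_rows --series "0 0 0 -1 0.3 -0.3 0;0 0 0 -1.2 0.5 -0.5 0;0 0 0 -1.2 0.5 -0.5 0"

```text
clock: 21.85
position: [0.5072, -0.4067, 0.0508]
tool_rot: [-1.572, 0.001, -1.605]
force: [-3.7, 7.0, 3.5]
grip_width: 0.0126
```

Emit:
send_rows --series "0 0 0 0 0 0 0.15;0 0 0 0 0 0 0.3;0 0 0 0 0 0 0.3;0 0 0 0 0 0 0.3;0 0 0 0 -20 0 0.3;0 0 0 0 -60 0 0.3;0 0 0 0 -100 0 0.45;0 0 0 0 -135 0 0.45;0 0 0 0 -135 0 0.45"

```text
clock: 22.6
position: [0.5097, -0.4096, 0.1935]
tool_rot: [-1.562, -0.006, -1.606]
force: [1.2, 0.2, 0.6]
grip_width: 0.0383
```

```bash
python3 - <<'E'
from h import *
st(); go([.4485,.3363,.14],0)
im=cams.grab_frame('scene'); crop('scene',110,150,310,310,4,'pics/s12.png',im)
im=crop('top',150,160,240,300,4.2,'pics/t12.png')
for c in ('red','green'): rects('top',im,c,(172,185,206,280),.050)
E
```

```text
22.6 [ 0.5097 -0.4096  0.1935] [-1.5624 -0.0056 -1.6057] F [1.2 0.2 0.6] w 0.0383
rot [-0.002  -1.6056  0.0111] shift mm [-743.6   48.6  -87.6]
green area 43.2 c [0.4368 0.3042] len [47.4 10.5] ang -1.544
```

View pics/s12.png

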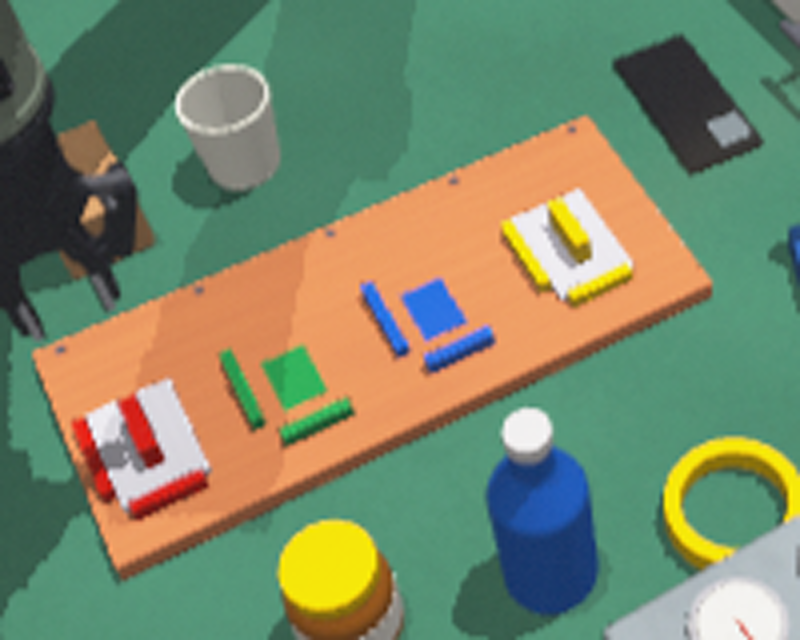

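View pics/t12.png

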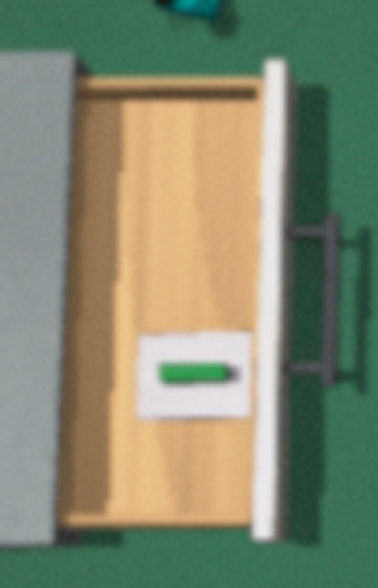

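```bash
python3 - <<'E'
from h import *
go([.4368,.3042,.14],.02)
E
```

```text
rot [-5.0000e-04 -1.6253e+00  3.6000e-03] shift mm [-709.6   46.1  -95.8]
```

Emit:
send_rows --series "0 -1.626 0 -710 0 -97 0.45;0 -1.626 0 -710 0 -97 0.45;0 -1.626 0 -710 0 -97 0.45;0 -1.626 0 -710 0 -97 0.45;0 -1.626 0 -710 0 -97 0.45;0 -1.626 0 -710 0 -97 0.45;0 -1.626 0 -710 0 -97 0.45;0 -1.626 0 -710 0 -97 0.45;0 -1.626 0 -710 0 -97 0.45;0 -1.626 0 -710 0 -97 0.45;0 -1.626 0 -710 0 -97 0.45;0 -1.626 0 -710 0 -97 0.45;0 -1.626 0 -710 0 -97 0.45;0 -1.626 0 -710 0 -97 0.45;0 -1.626 0 -710 0 -97 0.45;0 -1.626 0 -710 0 -97 0.45;0 -1.626 0 -710 0 -97 0.45;0 -1.626 0 -710 0 -97 0.45;0 -1.626 0 -710 0 -97 0.45;0 -1.626 0 -710 0 -97 0.45"

```text
clock: 24.37
position: [0.434, 0.3054, 0.1849]
tool_rot: [-1.571, 0.002, 0.022]
force: [0.6, 0.2, -0.2]
grip_width: 0.0387
```

```bash
python3 - <<'E'
from h import *
st(); go([.4368,.3042,.051],0.02)
im=cams.grab_frame('scene'); crop('scene',280,60,480,220,4,'pics/s13.png',im)
E
```

```text
24.37 [0.434  0.3054 0.1849] [-1.5715  0.0017  0.0222] F [ 0.6  0.2 -0.2] w 0.0387
rot [ 0.0007  0.0022 -0.0017] shift mm [  3.  133.9  -1.1]
```

View pics/s13.png

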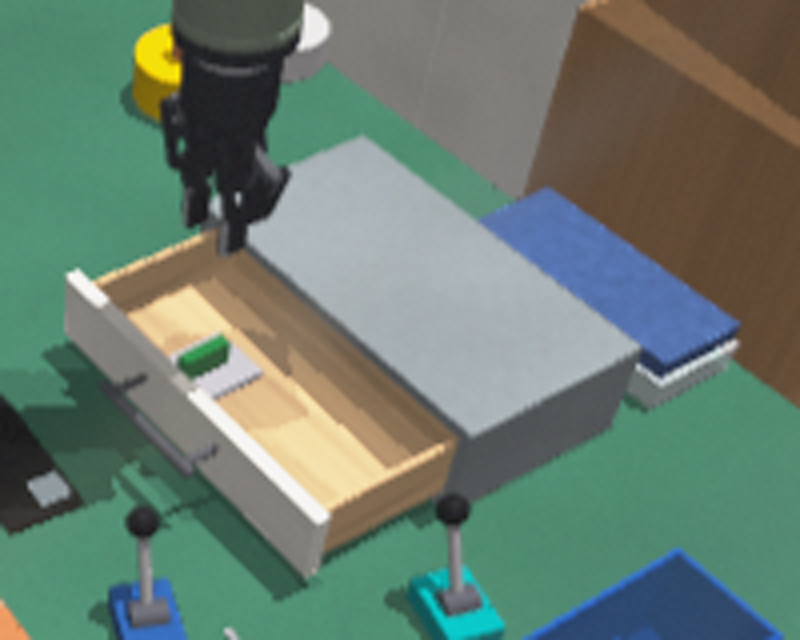

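Emit:
send_rows --series "0 0 0 2 40 -1 0.45;0 0 0 2 80 -1 0.45;0 0 0 2 105 -1 0.45;0 0 0 2 122 -1 0.45;0 0 0 2 133 -1 0.45;0 0 0 2 133 -1 0.45;0 0 0 2 133 -1 0;0 0 0 2 133 -1 0;0 0 0 2 133 -1 0;0 0 0 2 133 -1 0;0 0 0 2 133 -1 0;0 0 0 2 133 -1 0;0 0 0 2 133 -1 0" --force 50

```text
clock: 25.5
position: [0.4373, 0.3047, 0.0543]
tool_rot: [-1.57, -0.002, 0.021]
force: [-0.9, -1.3, 8.2]
grip_width: 0.0127
```

Emit:
send_rows --series "0 0 0 0 -20 0 0;0 0 0 0 -60 0 0;0 0 0 0 -100 0 0;0 0 0 0 -140 0 0;0 0 0 0 -140 0 0;0 0 0 0 -140 0 0"

```text
clock: 26.0
position: [0.4376, 0.3046, 0.1955]
tool_rot: [-1.569, -0.004, 0.02]
force: [0.3, -0.7, -2.4]
grip_width: 0.0124
```

```bash
python3 - <<'E'
from h import *
st(); go([.503,-.288,.19],-np.pi/2-.035)
im=cams.grab_frame('scene'); crop('scene',280,60,480,220,4,'pics/s14.png',im)
E
```

```text
26.0 [0.4376 0.3046 0.1955] [-1.5689 -0.0042  0.0202] F [ 0.3 -0.7 -2.4] w 0.0124
rot [-0.0049  1.626   0.0017] shift mm [  53.4    4.6 -593.8]
```

View pics/s14.png

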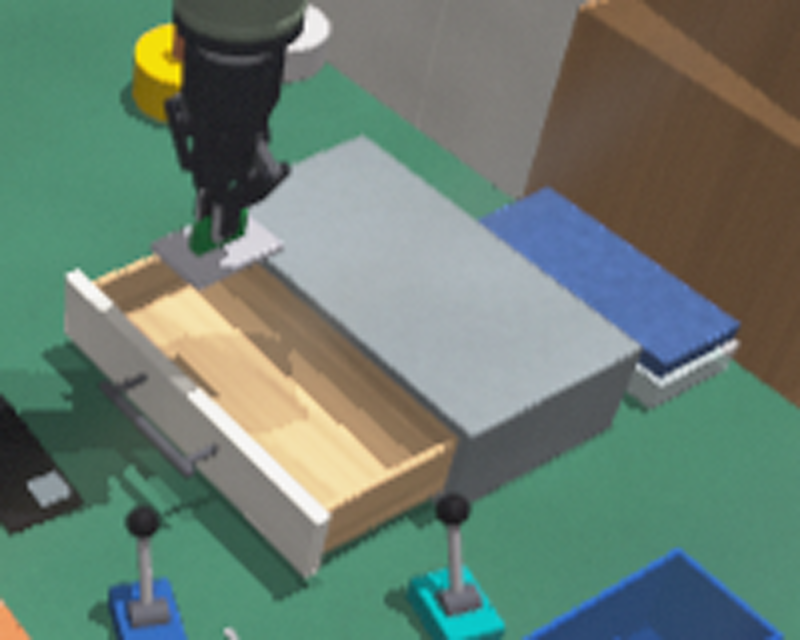

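Emit:
send_rows --series "0 1.626 0 53 0 -594 0;0 1.626 0 53 0 -594 0;0 1.626 0 53 0 -594 0;0 1.626 0 53 0 -594 0;0 1.626 0 53 0 -594 0;0 1.626 0 53 0 -594 0;0 1.626 0 53 0 -594 0;0 1.626 0 53 0 -594 0;0 1.626 0 53 0 -594 0;0 1.626 0 53 0 -594 0;0 1.626 0 53 0 -594 0;0 1.626 0 53 0 -594 0;0 1.626 0 53 0 -594 0;0 1.626 0 53 0 -594 0;0 1.626 0 53 0 -594 0;0 1.626 0 53 0 -594 0;0 1.626 0 53 0 -594 0;0 1.626 0 53 0 -594 0;0 1.626 0 53 0 -594 0"

```text
clock: 27.63
position: [0.502, -0.2871, 0.1925]
tool_rot: [-1.572, 0.001, -1.603]
force: [0.3, 1.4, -2.4]
grip_width: 0.0128
```

Emit:
send_rows --series "0 0 0 0 20 0 0;0 0 0 0 60 0 0;0 0 0 0 100 0 0;0 0 0 0 120 0 0;0 0 0 0 130 0 0;0 0 0 0 134 0 0;0 0 0 0 136 0 0;0 0 0 0 136 0 0"

```text
clock: 28.3
position: [0.5028, -0.2884, 0.058]
tool_rot: [-1.569, -0.001, -1.605]
force: [0.6, -0.8, -2.7]
grip_width: 0.0125
```

```bash
python3 - <<'E'
from h import *
st(); go([.503,-.288,.053],-np.pi/2-.035)
im=cams.grab_frame('scene'); crop('scene',140,200,260,290,6,'pics/s15.png',im)
E
```

```text
28.3 [ 0.5028 -0.2884  0.058 ] [-1.5695e+00 -6.0000e-04 -1.6047e+00] F [ 0.6 -0.8 -2.7] w 0.0125
rot [-0.0013  0.0011  0.0006] shift mm [-0.4  5.   0.2]
```

View pics/s15.png

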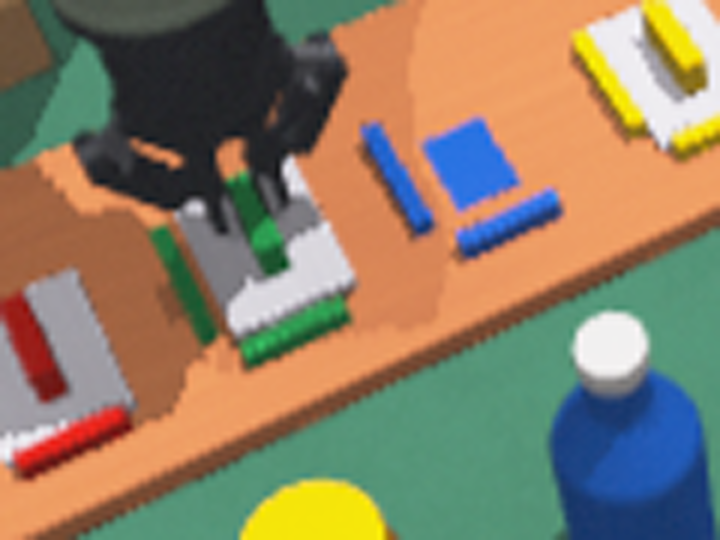

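Emit:
send_rows --series "0 0 0 0 2 0 0;0 0 0 0 5 0 0;0 0 0 0 5 0 0;0 0 0 0 5 2 0;0 0 0 0 5 4 0;0 0 0 0 5 5 0;0 0 0 0 5 5 0"

```text
clock: 28.93
position: [0.507, -0.2888, 0.0523]
tool_rot: [-1.571, -0.0, -1.605]
force: [-5.1, -0.7, 5.3]
grip_width: 0.0124
```

Emit:
send_rows --series "0 0 0 2 0 0 0;0 0 0 4 0 0 0;0 0 0 5 0 0 0;0 0 0 5 0 0 0"

```text
clock: 29.27
position: [0.5074, -0.2934, 0.0523]
tool_rot: [-1.57, 0.0, -1.605]
force: [-0.6, 3.1, 5.8]
grip_width: 0.0128
```

Emit:
send_rows --series "0 0 0 1 -0.3 1 0;0 0 0 2 -0.5 1.5 0;0 0 0 3 -0.5 2 0;0 0 0 3 -0.5 2 0"

```text
clock: 29.6
position: [0.5075, -0.2942, 0.0523]
tool_rot: [-1.575, 0.003, -1.604]
force: [-11.2, 18.3, 15.6]
grip_width: 0.0125
```

Emit:
send_rows --series "0 0 0 0 -0.5 -0.7 0;0 0 0 0 -0.7 -0.7 0;0 0 0 0 -0.7 -0.7 0"

```text
clock: 29.85
position: [0.5075, -0.2944, 0.0527]
tool_rot: [-1.573, 0.003, -1.604]
force: [-4.4, 13.6, 3.3]
grip_width: 0.0125
```

Emit:
send_rows --series "0 0 0 -1 0 -0.3 0;0 0 0 -1.5 0 -0.5 0;0 0 0 -1.5 0 -0.5 0"

```text
clock: 30.1
position: [0.5075, -0.2943, 0.0528]
tool_rot: [-1.572, 0.001, -1.605]
force: [-1.0, 6.8, -4.2]
grip_width: 0.0127
```

Emit:
send_rows --series "0 0 0 0 0 0 0.15;0 0 0 0 0 0 0.3;0 0 0 0 0 0 0.3;0 0 0 0 0 0 0.3;0 0 0 0 -20 0 0.3;0 0 0 0 -60 0 0.3;0 0 0 0 -100 0 0.3;0 0 0 0 -135 0 0.3;0 0 0 0 -135 0 0.3"

```text
clock: 30.85
position: [0.5101, -0.2968, 0.1951]
tool_rot: [-1.562, -0.004, -1.606]
force: [1.4, -0.1, -0.6]
grip_width: 0.0256
```

```bash
python3 - <<'E'
from h import *
st(); go([.49,.12,.20],np.pi/2); go([.49,.12,.20],-np.pi/2)
print(np.round(monitor.observe()['qpos'],2))
im=cams.grab_frame('scene'); crop('scene',110,150,310,310,4,'pics/s16.png',im)
im=crop('top',280,190,450,275,4.5,'pics/t16.png')
E
```

```text
30.85 [ 0.5101 -0.2968  0.1951] [-1.5622 -0.0043 -1.6059] F [ 1.4 -0.1 -0.6] w 0.0256
rot [-0.0069  3.1065 -0.0132] shift mm [-415.8   -6.9  -34.7]
rot [-0.0085 -0.035   0.0044] shift mm [-415.8   -6.9  -34.7]
[ 0.53  0.52 -0.15  1.74  0.1   0.88 -1.27]
```

View pics/s16.png

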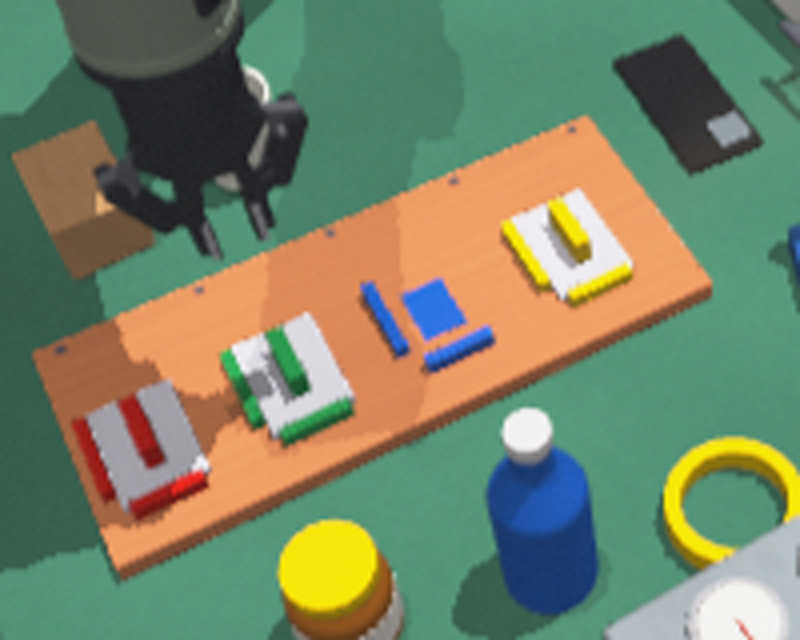

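View pics/t16.png

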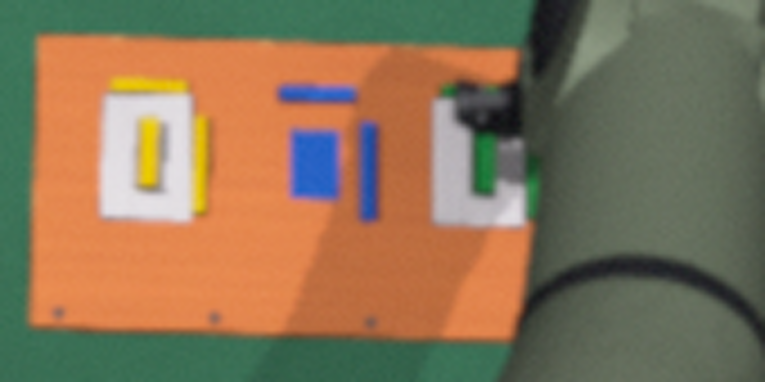

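```bash
python3 - <<'E'
from h import *
go([.487,.15,.19],0, base=([.5075,-.2944,.188],[-np.pi/2,0,-1.6058]))
E
```

```text
rot [ 0.     -1.6058  0.    ] shift mm [-443.4   -2.   -36. ]
```

Emit:
send_rows --series "0 -1.606 0 -443 0 -36 0;0 -1.606 0 -443 0 -36 0;0 -1.606 0 -443 0 -36 0;0 -1.606 0 -443 0 -36 0;0 -1.606 0 -443 0 -36 0;0 -1.606 0 -443 0 -36 0;0 -1.606 0 -443 0 -36 0;0 -1.606 0 -443 0 -36 0;0 -1.606 0 -443 0 -36 0;0 -1.606 0 -443 0 -36 0;0 -1.606 0 -443 0 -36 0;0 -1.606 0 -443 0 -36 0;0 -1.606 0 -443 0 -36 0;0 -1.606 0 -443 0 -36 0;0 -1.606 0 -443 0 -36 0;0 -1.606 0 -443 0 -36 0"

```text
clock: 32.28
position: [0.4867, 0.1484, 0.1877]
tool_rot: [-1.571, 0.001, -0.004]
force: [0.2, -0.3, 0.9]
grip_width: -0.0001
```

```bash
python3 - <<'E'
from h import *
st(); go([.487,.15,.055],0)
im=cams.grab_frame('scene'); crop('scene',110,150,310,310,4,'pics/s17.png',im)
im=crop('top',280,190,450,275,4.5,'pics/t17.png')
cv2.imwrite('pics/t17f.png',im[:,:,::-1])
E
```

```text
32.28 [0.4867 0.1484 0.1877] [-1.5709e+00  8.0000e-04 -3.7000e-03] F [ 0.2 -0.3  0.9] w -0.0001
rot [ 0.0001 -0.0037 -0.0008] shift mm [  0.4 132.7   1.6]
```

View pics/s17.png

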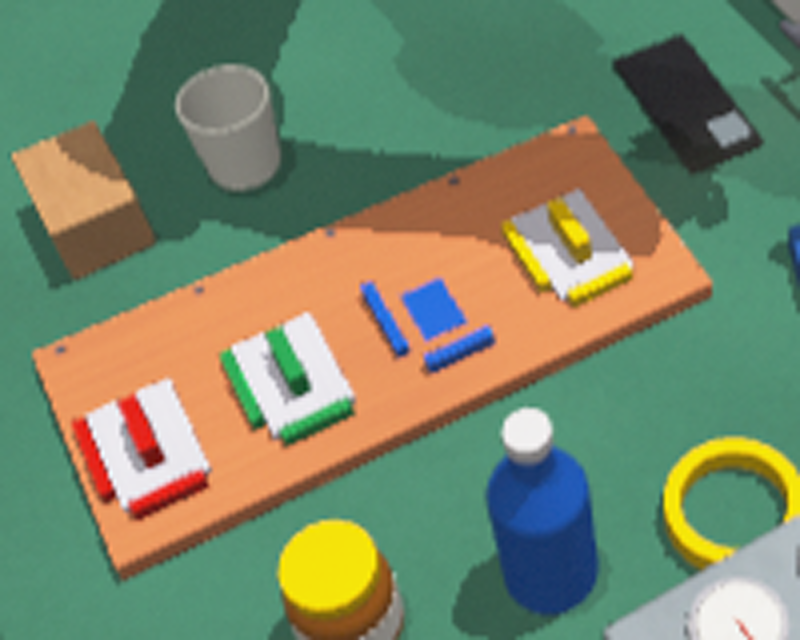

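View pics/t17.png

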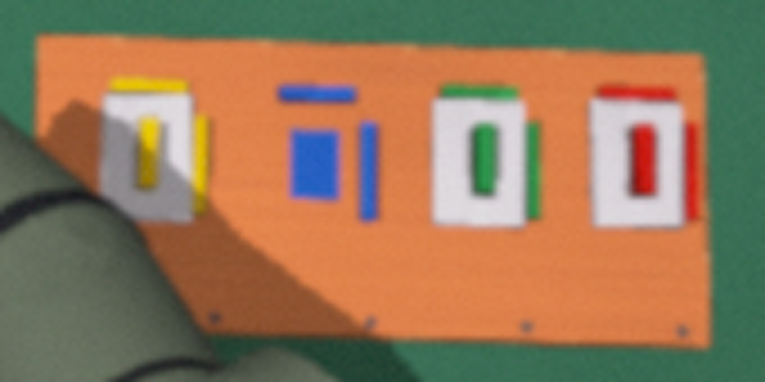

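Emit:
send_rows --series "0 0 0 0 40 0 0;0 0 0 0 80 0 0;0 0 0 0 115 0 0;0 0 0 0 132 0 0;0 0 0 0 132 0 0;0 0 0 0 132 15 0;0 0 0 0 132 30 0;0 0 0 0 132 38 0;0 0 0 0 132 46 0;0 0 0 0 132 54 0;0 0 0 0 132 54 0"

```text
clock: 33.3
position: [0.487, 0.2044, 0.0568]
tool_rot: [-1.57, -0.001, 0.002]
force: [-1.0, 0.6, -0.1]
grip_width: 0.0002
```

```bash
python3 - <<'E'
from h import *
im=cams.grab_frame('scene'); crop('scene',280,60,480,220,4,'pics/s18.png',im)
E
```

```text
(no output)
```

View pics/s18.png

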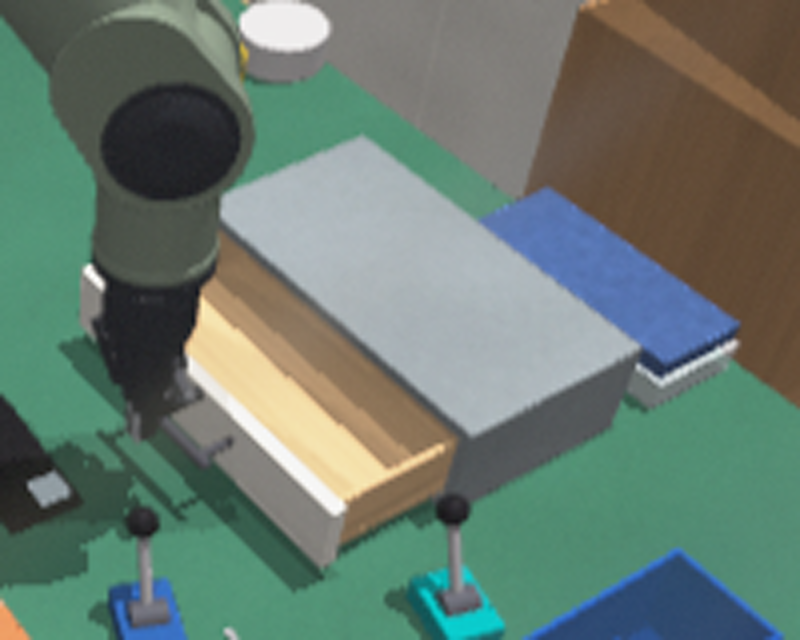

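Emit:
send_rows --series "0 0 0 0 0 10 0;0 0 0 0 0 22 0;0 0 0 0 0 34 0;0 0 0 0 0 46 0;0 0 0 0 0 58 0;0 0 0 0 0 70 0;0 0 0 0 0 82 0;0 0 0 0 0 92 0;0 0 0 0 0 100 0;0 0 0 0 0 106 0;0 0 0 0 0 112 0;0 0 0 0 0 112 0"

```text
clock: 34.35
position: [0.4864, 0.3162, 0.0563]
tool_rot: [-1.57, 0.0, 0.002]
force: [-0.1, 0.9, -0.3]
grip_width: 0.0
```

Emit:
send_rows --series "0 0 0 0 0 3 0;0 0 0 0 0 6 0;0 0 0 0 0 9 0;0 0 0 0 0 12 0;0 0 0 0 0 12 0"

```text
clock: 34.77
position: [0.4867, 0.3276, 0.0563]
tool_rot: [-1.57, -0.0, 0.001]
force: [0.3, -0.1, 0.3]
grip_width: -0.0001
```

Emit:
send_rows --series "0 0 0 0 0 2 0;0 0 0 0 0 4 0;0 0 0 0 0 5 0;0 0 0 0 0 5 0"

```text
clock: 35.1
position: [0.4868, 0.33, 0.0561]
tool_rot: [-1.574, 0.001, -0.0]
force: [-2.2, -11.1, 7.1]
grip_width: -0.0004
```

Emit:
send_rows --series "0 0 0 0 0 1.5 0;0 0 0 0 0 1.5 0;0 0 0 0 0 -10 0;0 0 0 0 0 -40 0;0 0 0 0 0 -60 0;0 0 0 0 -40 -60 0;0 0 0 0 -80 -60 0;0 0 0 0 -120 -60 0;0 0 0 0 -120 -60 0"

```text
clock: 35.85
position: [0.489, 0.2736, 0.1831]
tool_rot: [-1.566, -0.008, 0.001]
force: [1.0, 1.4, 1.0]
grip_width: 0.0005
```

```bash
python3 - <<'E'
from h import *
st()
im=cams.grab_frame('scene'); crop('scene',280,60,480,240,4,'pics/s19.png',im)
im=crop('top',160,80,300,230,4,'pics/t19.png')
E
```

```text
35.85 [0.489  0.2736 0.1831] [-1.5661e+00 -7.7000e-03  6.0000e-04] F [1.  1.4 1. ] w 0.0005
```

View pics/s19.png

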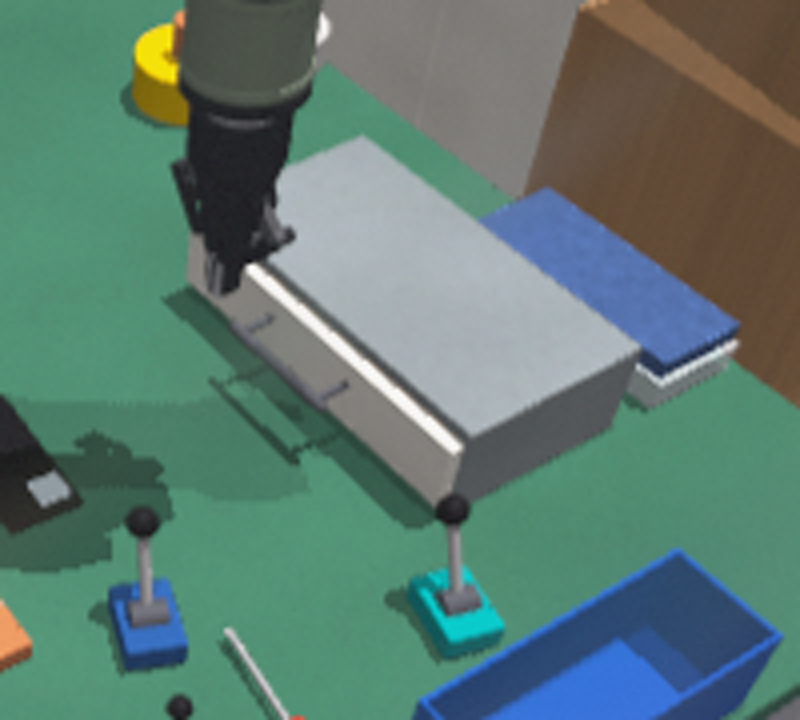

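View pics/t19.png

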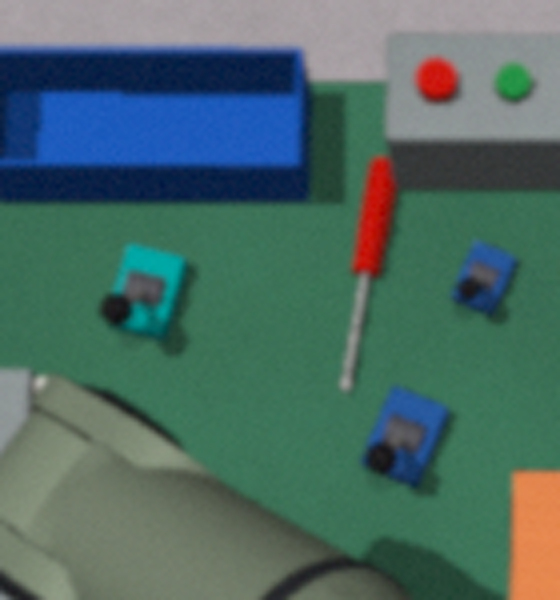

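```bash
python3 - <<'E'
from h import *
f=lambda u,v,z:p2w('top',160+u/4,80+v/4,z)[:2]
t=f(381,458,.092); C=np.array([f(u,v,.025) for u,v in((397,388),(452,411),(418,487),(365,465))])
c=C.mean(0); ax=(C[1]+C[0]-C[2]-C[3]); 
g=lambda u,v,z:p2w('scene',280+u/4,60+v/4,z)[:2]
print(t,C.round(4),c,ax/np.hypot(*ax),'scene tip',g(143,522,.092),'scene base', [g(u,v,.025).round(4) for u,v in((112,592),(168,580),(187,653),(124,668))])
E
```

```text
[0.59905792 0.11912503] [[0.6715 0.1105]
 [0.6523 0.0658]
 [0.5894 0.093 ]
 [0.6076 0.1358]] [0.63020489 0.10127478] [ 0.92403588 -0.38230577] scene tip [0.60252026 0.12350025] scene base [array([0.6037, 0.097 ]), array([0.6178, 0.1418]), array([0.6847, 0.1113]), array([0.6702, 0.0622])]
```

```bash
python3 - <<'E'
from h import *
st(); go([.557,.139,.17],-.392)
E
```

```text
35.95 [0.4875 0.272  0.1777] [-1.5695e+00 -2.9000e-03  3.0000e-04] F [ 1.4 -0.2 -0.6] w 0.0001
rot [-0.0019  0.3923  0.0026] shift mm [  69.4    7.7 -133. ]
```

Emit:
send_rows --series "0 0.392 0 69 0 -133 0;0 0.392 0 69 0 -133 0;0 0.392 0 69 0 -133 0;0 0.392 0 69 0 -133 0;0 0.392 0 69 0 -133 0;0 0.392 0 69 0 -133 0;0 0.392 0 69 40 -133 0;0 0.392 0 69 75 -133 0;0 0.392 0 69 86 -133 0;0 0.392 0 69 86 -133 0;0 0.392 0 69 86 -133 0"

```text
clock: 36.87
position: [0.5556, 0.1399, 0.0905]
tool_rot: [-1.571, 0.001, -0.39]
force: [0.3, 0.3, 1.0]
grip_width: -0.0002
```

```bash
python3 - <<'E'
from h import *
st()
im=cams.grab_frame('scene'); crop('scene',260,120,380,240,5,'pics/s20.png',im)
E
```

```text
36.87 [0.5556 0.1399 0.0905] [-1.5709e+00  9.0000e-04 -3.8960e-01] F [0.3 0.3 1. ] w -0.0002
```

View pics/s20.png

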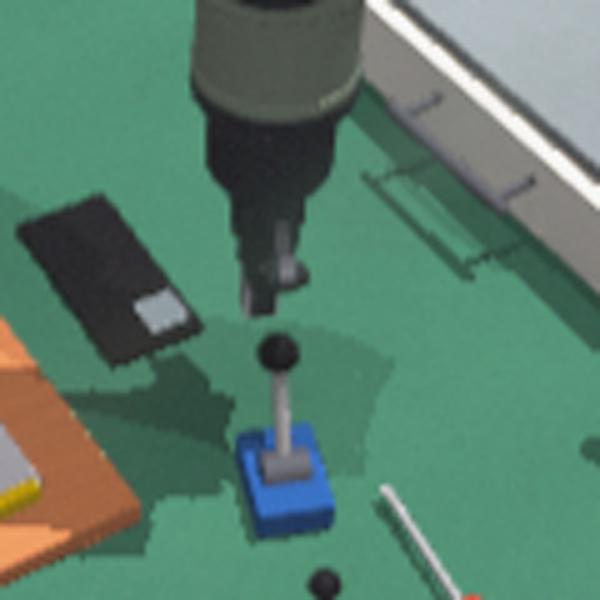

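Emit:
send_rows --series "0 0 0 4 0 4 0;0 0 0 12 0 4 0;0 0 0 20 0 4 0;0 0 0 28 0 4 0;0 0 0 36 0 4 0;0 0 0 44 0 4 0;0 0 0 52 0 4 0;0 0 0 60 0 4 0;0 0 0 68 0 4 0;0 0 0 74 0 4 0;0 0 0 74 0 4 0"

```text
clock: 37.83
position: [0.6269, 0.1136, 0.09]
tool_rot: [-1.571, -0.0, -0.392]
force: [0.1, 0.9, -0.4]
grip_width: -0.0002
```

```bash
python3 - <<'E'
from h import *
st()
im=cams.grab_frame('scene'); crop('scene',260,120,380,240,5,'pics/s21.png',im)
E
```

```text
37.83 [0.6269 0.1136 0.09  ] [-1.5707e+00 -4.0000e-04 -3.9210e-01] F [ 0.1  0.9 -0.4] w -0.0002
```

View pics/s21.png

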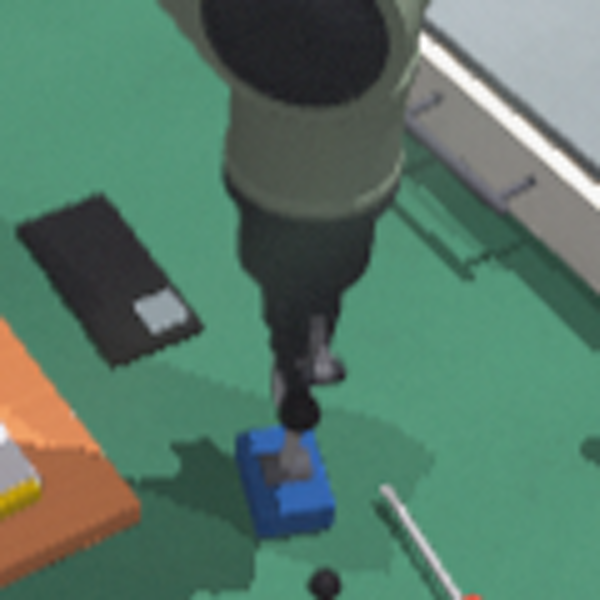

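Emit:
send_rows --series "0 0 0 5 0 0 0;0 0 0 10 0 0 0;0 0 0 14 0 0 0;0 0 0 17 0 0 0;0 0 0 20 0 0 0;0 0 0 20 0 0 0"

```text
clock: 38.38
position: [0.6448, 0.1066, 0.0902]
tool_rot: [-1.571, -0.0, -0.391]
force: [-0.1, -0.0, 0.6]
grip_width: 0.0
```

Emit:
send_rows --series "0 0 0 2 0 0 0;0 0 0 4 0 0 0;0 0 0 6 0 0 0;0 0 0 6 0 0 0"

```text
clock: 38.72
position: [0.6479, 0.1055, 0.0899]
tool_rot: [-1.572, 0.004, -0.39]
force: [-14.8, 2.9, 7.2]
grip_width: -0.0003
```

```bash
python3 - <<'E'
from h import *
st()
im=cams.grab_frame('scene'); crop('scene',260,120,380,240,5,'pics/s22.png',im)
E
```

```text
38.72 [0.6479 0.1055 0.0899] [-1.572   0.004  -0.3901] F [-14.8   2.9   7.2] w -0.0003
```

View pics/s22.png

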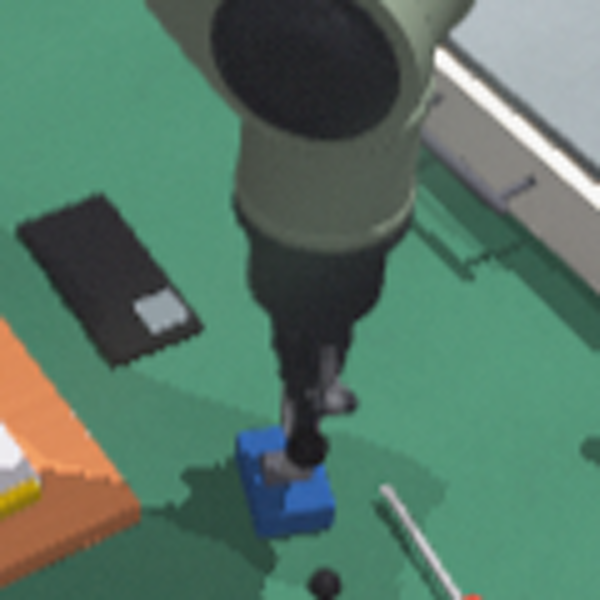

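Emit:
send_rows --series "0 0 0 0 0 0 0;0 0 0 -15 0 0 0;0 0 0 -50 0 0 0;0 0 0 -80 0 0 0;0 0 0 -80 -40 0 0;0 0 0 -80 -80 0 0;0 0 0 -80 -120 0 0;0 0 0 -110 -130 0 0;0 0 0 -150 -130 0 0;0 0 0 -150 -130 0 0;0 0 0 -150 -130 0 0;0 0 0 -150 -130 0 0"

```text
clock: 39.77
position: [0.5116, 0.1616, 0.2205]
tool_rot: [-1.571, -0.001, -0.391]
force: [-0.0, -0.9, -0.7]
grip_width: 0.0001
```

```bash
python3 - <<'E'
from h import *
st()
im=cams.grab_frame('scene'); cv2.imwrite('pics/s23.png',cv2.resize(im[100:320,100:480,::-1],None,fx=2.1,fy=2.1,interpolation=cv2.INTER_CUBIC))
im=cams.grab_frame('top'); cv2.imwrite('pics/t23.png',im[:,:,::-1])
f=lambda n:cv2.imread(n)[:,:,::-1]
a=f('pics/top0.png')
E
```

```text
39.77 [0.5116 0.1616 0.2205] [-1.5706e+00 -9.0000e-04 -3.9090e-01] F [-0.  -0.9 -0.7] w 0.0001
```

View pics/s23.png

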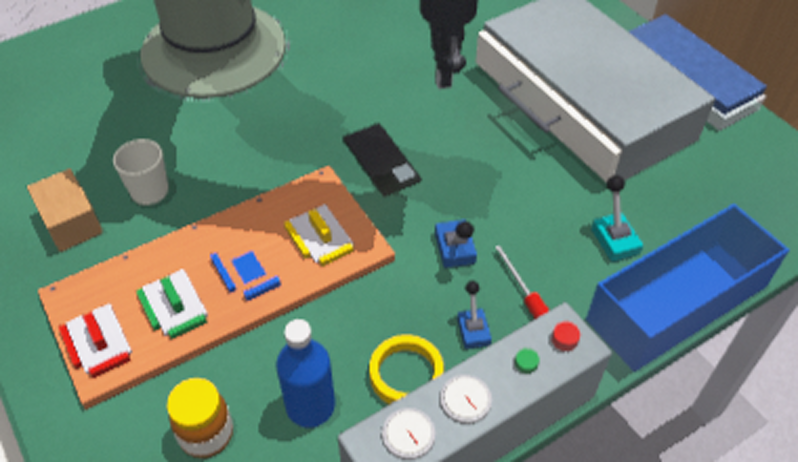

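View pics/t23.png

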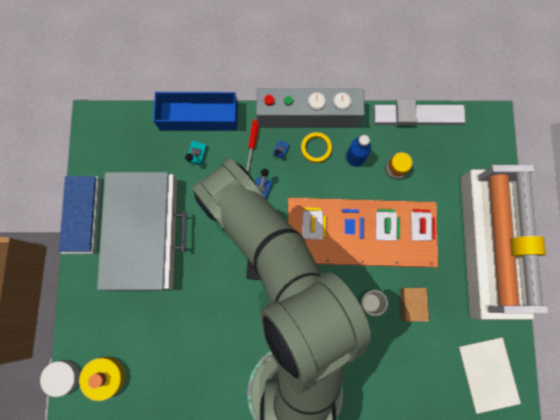

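```bash
python3 - <<'E'
from h import *
im=cv2.imread('pics/t23.png')[:,:,::-1]
crop('top',240,160,445,275,3.9,'pics/t24.png',im)
print('knob',p2w('top',265,173,.092), 'handle y',p2w('top',183.5,232,.057))
E
```

```text
knob [0.66766679 0.08937124 0.092     ] handle y [0.48720528 0.34339273 0.057     ]
```

View pics/t24.png

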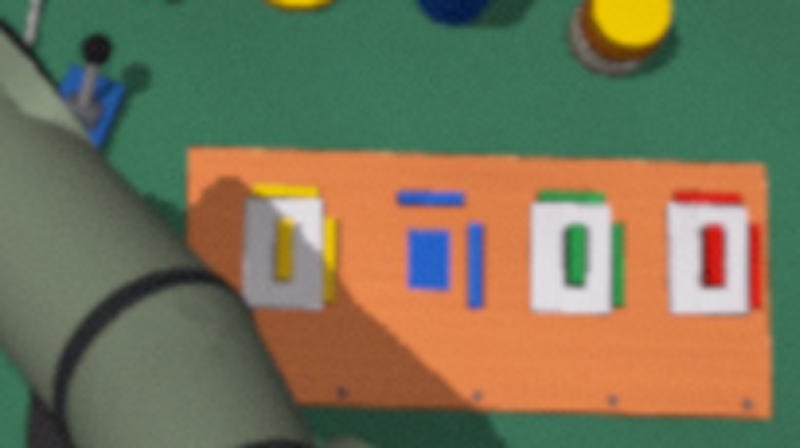

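The knob is at (0.668, 0.089), as expected for a full throw. The handle is back at y ≈ 0.344, so the drawer is shut, and the carriers sit against both of their bars.

```bash
python3 -c "
from workcell import bot
print(bot.job_done())"
```

```text
the job is handed in; nothing more can be done
None
```

I finished the whole sequence and handed the job in at about 40 s on the robot's clock; no verdict is given back.

- **Drawer:** I pulled it until it met its stop, which showed as the force jumping to 39 N. At the end I pushed it back until the force rose again. The handle had moved about 140 mm between the two, and the last pictures show the drawer shut.
- **Carriers:** Only yellow, red and green were in the drawer; blue was absent. I pushed each one against its end bar and its side bar until I felt contact, then let go. Both cameras then showed them flat and touching both bars. This rests on contact forces and pictures (about 3 mm per pixel from the top camera), so the 2.5 mm limit was not measured directly.
- **Knocked carrier:** Green was shifted about 3 cm in the drawer while I was placing red. I found its new position and picked it up from there.
- **Lever:** I pushed the larger blue lever until it stopped. Its knob ended at about (0.668, 0.089), within about 3 mm of where a full throw should put it.
- **Other things:** The bystanders in view in the last pictures look unmoved, and the arm ended clear of everything.

One thing was rougher than intended: while pushing red and yellow home, I pressed them down on the platen with about 36–41 N through the fingers. I eased off and finished with lighter pushes.

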